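# Set the grinder's tool rest with a gauge

## Robot

A 7-joint arm with a two-finger parallel gripper is mounted at the origin on the work surface; the furniture and walls round the work are solid. World frame = base frame: x ahead of the robot, y to its left, z up, the work surface at z = 0. Lengths are in m, angles in rad, forces in N, time in s.
With the tool pointing down it reaches from about 0.4 to 0.85 m from the base axis. Payload 10.4 kg.
Tool frame: the origin (TCP) lies at the very end of the fingers, on their centre line; the grasp point (between the pads) lies 19 mm behind it (manip.grip_point_offset is the distance from the TCP to the grasp point, in m); z points along the fingers, y is the line along which they close (so a half turn about z gives the same grasp; the last joint's range is limited). The gripper opens to 85 mm and grips with 20 to 120 N. Pads are 22 mm wide; open, the fingers measure 114 mm over their backs; the gripper's body (76 mm by 85 mm) begins 54 mm behind the grasp point. The pads swing forward as they close: fully open they stand 13 mm farther back than shut.
Start: joints at [-1.143, 0.332, -0.065, 1.46, 0.022, 1.35, -0.088], TCP at [0.272, 0.563, 0.231] pointing down, gripper open.
Joint ranges: [-2.6, 2.6], [-0.5, 2.12], [-1.47, 1.34], [0.16, 2.42], [-1.27, 4.41], [0.06, 2.06], [-2.6, 2.6]. Speed limits (rad/s): [2.22, 2.22, 2.79, 2.79, 3.14, 3.14, 3.14].

## Interface

Orientations are given as a unit quaternion [x, y, z, w].
In Python, from workcell import manip gives the robot as it stands. The module is installed in compiled form; this text tells all that it offers.
- The arm moves only by the tool step_arm, never from a script. Its argument "moves" is a list of rows, each a list of 7 numbers: the closure, from 0 (fully open) to 1 (shut), then the shift along the world's x, y, z in mm, then the turn, a rotation vector about the world's x, y, z in rad. In form: [[grip, tx, ty, tz, ax, ay, az], ...]. A call has 1 to 10 rows; each row is the pose to reach, as a shift and turn from the pose commanded when the call began; what a row does not reach only later rows make up. A row lasts 1/10 s, in which the tool goes at most 50 mm and 8.59 degrees, less where a joint would pass 70% of its speed; a pose out of reach is approached as far as the arm can. A call with a gripper value outside its range is refused whole. The fingers move at their own pace and stop on an object; "grip_force" is the grip in N (left out, the last holds). Time passes only in rows, so rows that repeat a pose let the fingers close. It gives the time, the measured TCP pose, the force, the opening and the grip force at its end, in the units of the state.
- manip.get_obs(): the state, without advancing time (a new reading comes with each control period).
- manip.camera(name): name is "scene" or "top"; returns a dict with "image" (400x640x3 uint8, blue, green, red), "K" (3x3 intrinsics, pixels), "dist_coeffs" ([k1, k2, p1, p2, k3] as OpenCV has them; the pictures are not rectified), "rvec" (rotation vector, rad) and "tvec" (3), from world to camera coordinates, as OpenCV has them. Camera axes: x right, y down, z forward; pixel columns grow to the right and rows downward; lengths in m; the calibration is good to about 2 mm. A picture is of the moment at which its call begins. There is no depth.
- manip.hand_in(): hands the job in; it is judged then, once.
The state is a dict: "clock": time; "joint_pos": joint angles; "joint_velocities": joint speeds; "tau": joint torques, N m; "position": TCP position; "ee_rot": TCP orientation; "ft_force": force on the tool from outside, world axes, zero at the start; "torque": the same for the moment, N m; "grip_width": opening from 0.0 (shut) to 1.0 (fully open); "grasp_force": force on a finger pad.
Only numpy, scipy, OpenCV 4.12 (cv2) and the standard library are available. Lean on these libraries where they do the work, as an engineer would, in place of code of your own. Each camera call takes 0.05 s, during which the arm holds its last target. There are 200 camera calls.

## Task

Set the tool rest of the bench grinder's left-hand wheel: take the setting gauge out of its slotted wooden block, hang it on the middle of the rest with its shoulder flat on top and its blade down between rest and wheel, and push the rest towards the wheel until the blade is lightly nipped between the two; grinding wheels are brittle, so press gently. Then let go of the rest, draw the gauge out without shifting the rest, and stand it back in its block as it was. Do not touch the clear eye shield above the rest, and leave the loose things lying about where they are.

Things in the scene. Friction and masses are not known exactly. Their poses are not given: they have to be found in the camera images.
- grinder: bolted-down grey bench grinder facing the robot, spindle 125 mm above the worktop. Origin: centre of its base, on the worktop; x points from its front (rests) to its back, y along the spindle to the left, z up. Wheels at y = +105 mm (left: the one to set) and -105 mm (leave alone). The left guard's outer cover ends at y = +128 mm.
- wheel: the left grinding wheel, 125 mm diameter, 22 mm wide, grey stone, brittle. Origin: its centre; it can turn about the spindle (y of the grinder).
- wheel_rim (a point): foremost point of the left wheel's rim, at spindle height, mid-width; axes as the grinder's (x points into the wheel). The gap is the x distance from rest_edge to this point.
- tool_rest: steel rest of the left wheel: plate 55 (x) by 80 (y) by 8 mm, its top 131 mm above the worktop; the outer edge is turned down to a 26 mm high push face. Slides only along the grinder's x (+x to the wheel), stiffly (about 5 N), and stays where left. Origin: middle of the upper edge next to the wheel, axes as the grinder's; the plate covers x -55 to 0, y -40 to +40 mm.
- rest_edge (a point): middle of the rest's upper edge next to the wheel (the origin of tool_rest); mid-wheel is 12 mm from it along -y. Gap to the wheel at the start: 16 to 28 mm.
- push_face (a point): middle of the rest's turned-down outer face (80 mm long, 26 mm high), where it can be pushed along +x of the rest.
- eye_shield: clear plastic shield in a black frame, 100 (x) by 74 (y) by 6 mm, fixed over the left wheel's rest, outer edge 15 degrees lower; origin: its centre, 146 mm above the rest's top, over mid-wheel; its lower edge is 130 mm above the rest's top. It is in the way of an upright gripper: hang and draw out the gauge with the tool tilted 30 to 45 degrees.
- gauge_block: wooden block screwed to the worktop, 62 mm (x) by 110 mm (y) by 36 mm high, with one saw cut 8 mm wide and 26 mm deep along its whole length in the middle (along y). Origin: centre of its underside.
- gauge: steel setting gauge, about 150 g: 3 mm blade (x 0 to 3, y -30 to +30, down to z -18 mm), a shoulder strip on one side (x -26 to 0, y -30 to +30, 6 mm high) and a wooden handle leaning 40 degrees towards +y. Origin: where the shoulder's underside meets the blade, mid-length. In its block its axes are parallel to the block's; hung on the rest, its origin lies on rest_edge, axes as the rest's.
- gauge_grip (a point): centre of the gauge's wooden handle (14 mm thick along x, 25 mm wide, 56 mm long), at x 1.5, y +45, z +45 mm from the gauge's origin; the handle runs along (0, 0.64, 0.77) in the gauge's axes. Pinch it across x with the tool along the handle.
- spanner: open-ended spanner lying on the worktop, 29x186x6 mm, loose: leave it
- tape_measure: yellow tape measure standing on the worktop, 39x78x68 mm, loose: leave it
- sanding_block: wooden sanding block, 60x112x30 mm, loose: leave it
- glue_stick: small glue bottle standing on the worktop, 32 mm across, 100 mm high, loose: leave it
Not all that is in view belongs to the job. Of the things that look like the gauge, the larger one is meant.

How it is judged:
On the way, in this order (a step that is already met when the one before it is completed fails the run):
1. the gauge hangs on the rest: shoulder flat on top, blade between rest and wheel, let go (x of gauge in the frame of rest_edge above -0.003 m and x of gauge in the frame of wheel_rim below -0.002 m and y of gauge in the frame of rest_edge between -0.014 and 0.014 m and z of gauge in the frame of rest_edge between -0.0025 and 0.0025 m and angle between gauge's own z axis and vertical below 0.12 rad and contact force between gauge and the fingers below 0.2 N), for 0.2 s.
2. the rest is pushed up until the blade is lightly nipped between rest and wheel (contact force between gauge and wheel above 0.8 N and contact force between gauge and tool_rest above 0.8 N and x of rest_edge in the frame of wheel_rim above -0.0045 m and z of gauge in the frame of rest_edge between -0.004 and 0.004 m), for 0.1 s.
At the end, for the whole second after the job is handed in: the gap between the rest and the left wheel is the gauge's 3 mm (1.5 to 4.5 mm), and the gauge stands released and at rest in its block: shoulder on the block's top within 3 mm, blade in the saw cut, within 25 mm of the middle along the cut, upright within 0.15 rad (x of rest_edge in the frame of wheel_rim between -0.0045 and -0.0015 m and x of gauge in the frame of gauge_block between -0.008 and 0.006 m and y of gauge in the frame of gauge_block between -0.025 and 0.025 m and z of gauge in the frame of gauge_block between 0.033 and 0.039 m and angle between gauge's own z axis and vertical below 0.15 rad and linear speed of gauge below 0.02 m/s); the robot touches nothing.
It fails at once if the grinding wheel is pressed or struck with more than 12 N (contact force between wheel and anything else above 12 N).
It fails at once if the eye shield is touched (more than 2 N) (contact force between eye_shield and anything else above 2 N).
It fails at once if a loose bystander is moved more than 30 mm (distance of any of spanner, tape_measure, sanding_block, glue_stick from where it was at the start of the episode above 0.03 m).
It also fails if it takes over 72 s, if anything falls off the work surface, if the arm or the gripper's body presses on something with over 40 N, if the wrist force passes 120 N, or if a joint passes its speed limit or range.

## Working session

There is one attempt and no reset: what is moved stays moved. The work goes in short steps, Python scripts to look and compute and a tool call to move; the robot and the scene stay as the last step left them, time stands still between calls to the robot, and variables do not carry over. Pictures are saved under pics/ and viewed, at most 10 in all, crops included, and the job is handed in when it is done.

Besides the shell and the picture viewer there is one more tool, called as name(argument=value, ...) on one line, values as JSON. step_arm: Moves the arm, as the interface text tells. Its arguments: {"type":"object","properties":{"moves":{"type":"array","items":{"type":"array","items":{"type":"number"}}},"grip_force":{"type":"number"}},"required":["moves"]}

```bash
mkdir -p pics; cat > h.py <<'E'
import numpy as np, cv2
from workcell import manip
from scipy.spatial.transform import Rotation as R
def snap(n,f):
    c=manip.camera(n); cv2.imwrite(f,c["image"]); np.savez(f[:-4]+'.npz',**{k:np.array(c[k]) for k in ("K","dist_coeffs","rvec","tvec","image")}); return c
def ray(c,uv):
    p=cv2.undistortPoints(np.array([[uv]],float),c["K"],c["dist_coeffs"])[0,0]
    M=cv2.Rodrigues(np.array(c["rvec"],float).reshape(3))[0]; o=-M.T@np.array(c["tvec"]).reshape(3)
    d=M.T@np.array([p[0],p[1],1]); return o,d/np.linalg.norm(d)
def onz(c,uv,z):
    o,d=ray(c,uv); return o+d*(z-o[2])/d[2]
def tri(c1,a,c2,b):
    o1,d1=ray(c1,a);o2,d2=ray(c2,b)
    s=np.linalg.lstsq(np.c_[d1,-d2],o2-o1,rcond=None)[0]
    p,q=o1+d1*s[0],o2+d2*s[1]; return (p+q)/2,np.linalg.norm(p-q)
def proj(c,P):
    return cv2.projectPoints(np.array(P,float).reshape(-1,3),c["rvec"],c["tvec"],c["K"],c["dist_coeffs"])[0][:,0]
def load(f): return dict(np.load(f))
E
python3 - <<'E'
from h import *
for n in("scene","top"):
    c=snap(n,f'pics/{n}0.png'); print(n,ray(c,(320,200)))
print(manip.get_obs()["clock"],manip.grip_point_offset)
E
```

```text
scene (array([ 0.08695852, -0.44764604,  0.86693865]), array([ 0.39075386,  0.58740657, -0.70870653]))
top (array([-0.15542808, -0.14067573,  1.13581633]), array([ 0.54182224,  0.19844211, -0.81673091]))
0.1 0.0187
```

View pics/scene0.png

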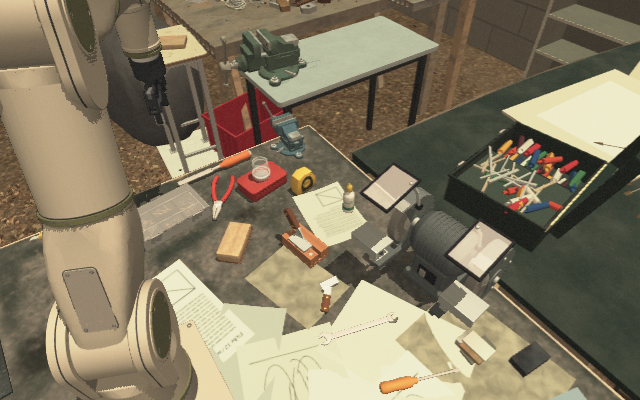

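View pics/top0.png

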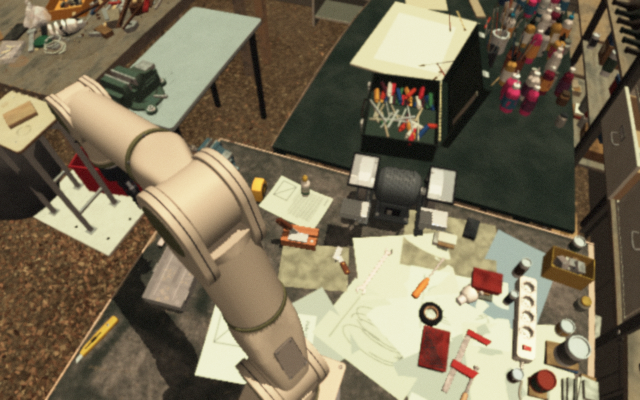

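Scene view: the block with the gauge is at about (303,243), the left rest at (375,245), the left shield at (390,187), the small decoy at (327,293). In the top view the block is at (300,236) and the left rest at (358,215). I'll crop both in one picture.

```bash
python3 - <<'E'
from h import *
a=cv2.imread('pics/scene0.png')[165:285,265:425]; b=cv2.imread('pics/top0.png')[175:255,270:430]
z=lambda i,f:cv2.resize(i,None,fx=f,fy=f,interpolation=cv2.INTER_CUBIC)
cv2.imwrite('pics/crop1.png',z(a,5)); cv2.imwrite('pics/crop2.png',z(b,5))
E
```

```text
(no output)
```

View pics/crop1.png

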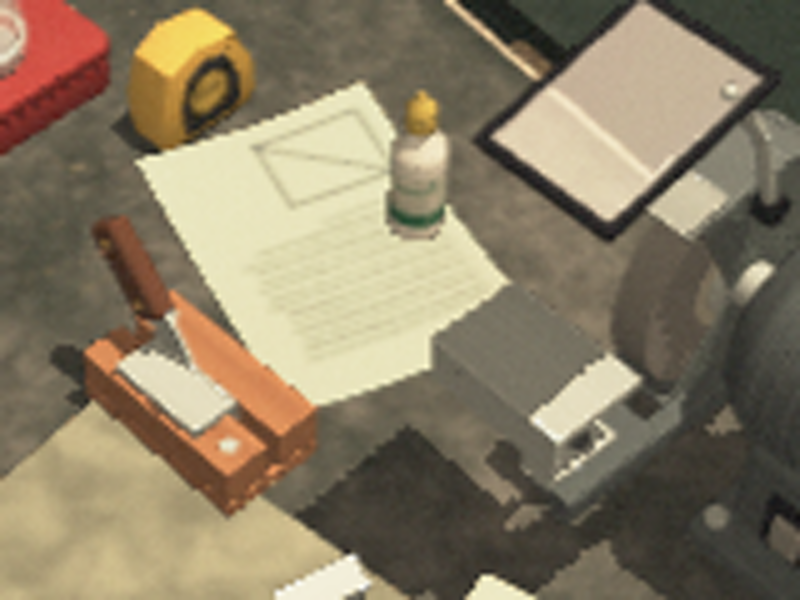

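View pics/crop2.png

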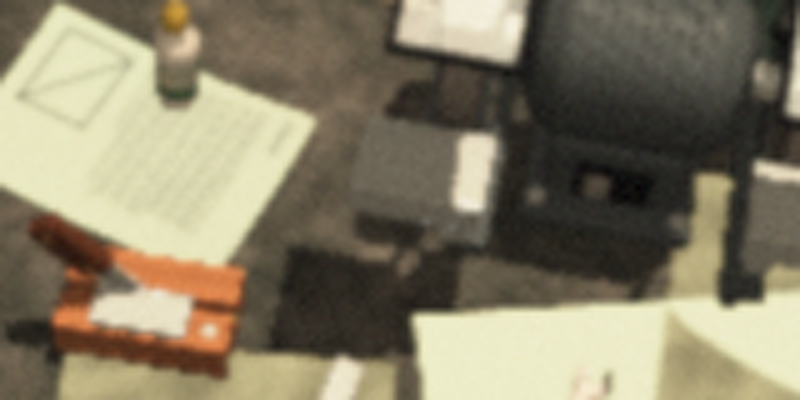

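Crop1 (scene, x5) shows the block's top corners at about (85,348), (230,485), (315,410) and (172,290), and the rest's plate at (432,335), (510,285) and (640,372). Crop2 (top) shows the plate at (365,118), (497,135), (490,212) and (350,190), and the block's top at (68,255), (245,268), (235,345) and (60,310).

```bash
cat > m.py <<'E'
from h import *
S=load('pics/scene0.npz');T=load('pics/top0.npz')
s=lambda u,v:((u+.5)/5-.5+265,(v+.5)/5-.5+165)
t=lambda u,v:((u+.5)/5-.5+270,(v+.5)/5-.5+175)
E
python3 - <<'E'
from m import *
np.set_printoptions(precision=4,suppress=True)
# block corners: back-left(+y,-x...), etc
print('block'); 
for a,b in [((85,348),(58,325)),((230,485),(232,350)),((315,410),(245,268)),((172,290),(68,255))]:
    print(*tri(S,s(*a),T,t(*b)),onz(S,s(*a),.036),onz(T,t(*b),.036))
print('rest')
for a,b in [((432,335),(350,190)),((510,285),(368,118)),((640,375),(497,135)),((560,455),(490,212))]:
    print(*tri(S,s(*a),T,t(*b)),onz(S,s(*a),.131),onz(T,t(*b),.131))
print('handle/shoulder')
for a,b in [((107,222),(42,225)),((158,312),(100,265)),((118,365),(95,315)),((185,432),(190,333)),((235,405),(192,297))]:
    print(*tri(S,s(*a),T,t(*b)))
E
```

```text
block
[0.3889 0.1855 0.0465] 0.004146020869373568 [0.3949 0.1949 0.036 ] [0.3919 0.1878 0.036 ]
[0.4091 0.0793 0.0393] 0.0033455772287797267 [0.4086 0.0804 0.036 ] [0.4126 0.0805 0.036 ]
[0.4672 0.0921 0.0407] 0.0011374859972763318 [0.4687 0.0949 0.036 ] [0.4705 0.0933 0.036 ]
[0.4506 0.206  0.0287] 0.010222004319640435 [0.4528 0.2032 0.036 ] [0.4409 0.202  0.036 ]
rest
[0.4875 0.0331 0.1369] 0.005225414585617061 [0.4937 0.0383 0.131 ] [0.4882 0.0334 0.131 ]
[0.539  0.0391 0.1352] 0.0006336612516438428 [0.542  0.0421 0.131 ] [0.5415 0.0398 0.131 ]
[ 0.5503 -0.038   0.1396] 0.0002174037297001635 [ 0.5559 -0.0331  0.131 ] [ 0.5562 -0.0372  0.131 ]
[ 0.4969 -0.0494  0.1358] 0.0027958773286287535 [ 0.498  -0.0474  0.131 ] [ 0.5017 -0.0486  0.131 ]
handle/shoulder
[0.4176 0.2031 0.1073] 0.002467702043991388
[0.4259 0.1718 0.0648] 0.0009412777388498381
[0.3978 0.1645 0.0513] 0.0013336389791653417
[0.3991 0.1023 0.0632] 0.0030500963765904858
[0.4349 0.1152 0.0435] 0.0006395789430239393
```

```bash
cat > model.py <<'E'
from m import *
def fr(x,y,z,yaw): 
    M=np.eye(4);M[:3,:3]=R.from_euler('z',yaw).as_matrix();M[:3,3]=x,y,z;return M
def ap(M,P): P=np.array(P,float).reshape(-1,3);return P@M[:3,:3].T+M[:3,3]
def fitrect(C,hx,hy):  # C: corner points (-x+y),(-x-y),(+x-y),(+x+y)
    Q=np.array([[-hx,hy],[-hx,-hy],[hx,-hy],[hx,hy]]);C=np.array(C)[:,:2];m=C.mean(0);D=C-m
    yaw=np.arctan2((Q[:,0]*D[:,1]-Q[:,1]*D[:,0]).sum(),(Q*D).sum());return m,yaw
def overlay(B,G,fn,S,T,rest_only=False):
    # B block frame, G rest_edge frame
    def box(M,x0,x1,y0,y1,z): return ap(M,[[x0,y0,z],[x1,y0,z],[x1,y1,z],[x0,y1,z]])
    polys=[box(B,-.031,.031,-.055,.055,.036),box(B,-.004,.004,-.055,.055,.036),box(B,-.026,0,-.03,.03,.042),box(G,-.055,0,-.04,.04,0),box(G,-.055,-.055,-.04,.04,-.026)]
    g=ap(B,[[.0015,.045-.64*.028,.081-.77*.028],[.0015,.045+.64*.028,.081+.77*.028]])
    out=[]
    for c,(x0,y0,w,h),f in((S,(280,185,130,85),5),(T,(275,185,110,65),5)):
        im=cv2.resize(c["image"][y0:y0+h,x0:x0+w],None,fx=f,fy=f,interpolation=cv2.INTER_CUBIC)
        for p in polys+[g]:
            q=((proj(c,p)-[x0,y0]+.5)*f-.5).round().astype(int); cv2.polylines(im,[q.reshape(-1,1,2)],True,(0,255,0),1)
        out.append(im)
    W=max(i.shape[1] for i in out); out=[cv2.copyMakeBorder(i,0,0,0,W-i.shape[1],cv2.BORDER_CONSTANT) for i in out]
    im=np.vstack(out); k=min(1,600/im.shape[0]); cv2.imwrite(fn,cv2.resize(im,None,fx=k,fy=k,interpolation=cv2.INTER_AREA))
E
python3 - <<'E'
from model import *
bs=[(85,348),(230,485),(315,410),(172,290)];bt=[(58,325),(232,350),(245,268),(68,255)]
rs=[(432,335),(560,455),(640,375),(510,285)];rt=[(350,190),(490,212),(497,135),(368,118)]
for n,a,b,z,hx,hy in(("b",bs,bt,.036,.031,.055),("r",rs,rt,.131,.0275,.04)):
    for c,f,p in((S,s,a),(T,t,b)): print(n,fitrect([onz(c,f(*q),z) for q in p],hx,hy))
B=fr(.430,.142,0,.14);G=fr(.5222,-.0015,.131,.165);G[:3,3]+=G[:3,0]*.0275
overlay(B,G,'pics/ov1.png',S,T)
print('glue',onz(S,s(415,232),0),onz(T,t(177,98),0)); o=manip.get_obs();print(R.from_quat(o["ee_rot"]).as_matrix(),o["position"])
E
```

```text
b (array([0.43126659, 0.1433624 ]), np.float64(0.14606259456501783))
b (array([0.42896425, 0.1409169 ]), np.float64(0.23287339015197664))
r (array([ 5.22409525e-01, -4.96210732e-05]), np.float64(0.1303928480011139))
r (array([ 0.52193592, -0.0031441 ]), np.float64(0.17169341376767874))
glue [0.6041571  0.19078099 0.        ] [0.60333003 0.19230505 0.        ]
[[-9.00126030e-01  4.35629311e-01 -4.83863754e-04]
 [ 4.35629573e-01  9.00125273e-01 -1.16929913e-03]
 [-7.38429817e-05 -1.26330195e-03 -9.99999199e-01]] [0.27215954 0.56226971 0.23059558]
```

View pics/ov1.png

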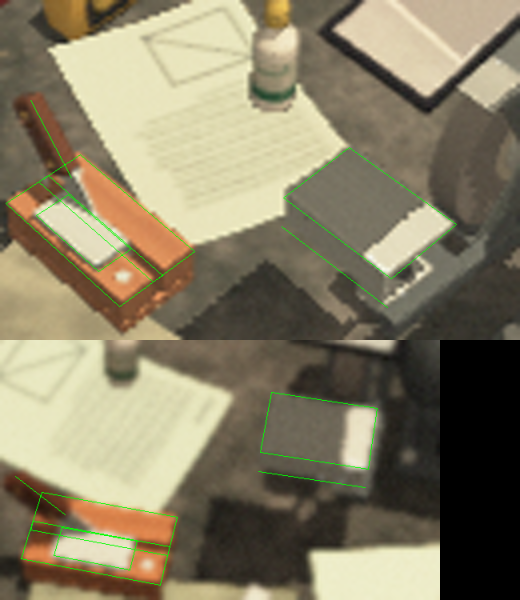

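The overlay fits within 1–2 px in both views. The handle lies about 2 mm farther along +y than drawn. Next, plan the approach.

```bash
cat > plan.py <<'E'
from model import *
np.set_printoptions(precision=4,suppress=True)
OFF=.0187
B=fr(.430,.142,0,.14);G=fr(.5222,-.0015,.131,.165);G[:3,3]+=G[:3,0]*.0275
h=np.array([0,np.sin(np.radians(40)),np.cos(np.radians(40))])
def grip_pose(F,along=0.0): # F gauge frame -> TCP pos, R ; along = extra back-off up handle
    p=ap(F,[.0015,.045,.045])[0]; hw=F[:3,:3]@h; y=F[:3,0]; z=-hw; x=np.cross(y,z)
    return p+hw*(along-OFF), R.from_matrix(np.c_[x,y,z])
def delta(pos,rot):
    o=manip.get_obs();Rc=R.from_quat(o["ee_rot"])
    print('t',o["clock"],'shift mm',(pos-np.array(o["position"]))*1000,'rv',(rot*Rc.inv()).as_rotvec())
def fwd(F): # TCP pose rel to gauge frame helper
    return F
E
python3 - <<'E'
from plan import *
Gg=fr(.430,.142,.036,.14); Gg[:3,3]+=Gg[:3,1]*.002
print(Gg)
for a in(.1,.003): p,r=grip_pose(Gg,a);print(p);delta(p,r)
E
```

```text
[[ 0.9902 -0.1395  0.      0.4297]
 [ 0.1395  0.9902  0.      0.144 ]
 [ 0.      0.      1.      0.036 ]
 [ 0.      0.      0.      1.    ]]
[0.4176 0.2405 0.1433]
t 0.1 shift mm [ 145.4749 -321.7729  -87.3162] rv [-0.5857 -0.4286 -0.9382]
[0.4263 0.1788 0.069 ]
t 0.1 shift mm [ 154.1755 -383.5133 -161.6225] rv [-0.5857 -0.4286 -0.9382]
```

step_arm(moves=[[0.3, 14, -32, 0, -0.059, -0.043, -0.094], [0.3, 29, -64, 0, -0.117, -0.086, -0.188], [0.3, 44, -97, -5, -0.176, -0.129, -0.281], [0.3, 58, -129, -15, -0.234, -0.171, -0.375], [0.3, 73, -161, -25, -0.293, -0.214, -0.469], [0.3, 87, -193, -37, -0.351, -0.257, -0.563], [0.3, 102, -225, -50, -0.41, -0.3, -0.657], [0.3, 116, -257, -62, -0.469, -0.343, -0.751], [0.3, 131, -290, -75, -0.527, -0.386, -0.844], [0.3, 145, -322, -87, -0.586, -0.429, -0.938]], grip_force=30)

```text
clock: 1.1
position: [0.4175, 0.2393, 0.1438]
ee_rot: [0.617, 0.708, -0.225, 0.26]
ft_force: [1.2, -0.6, 0.1]
grip_width: 0.697
grasp_force: 0.0
```

```bash
python3 - <<'E'
from plan import *
Gg=fr(.430,.142,.036,.14); Gg[:3,3]+=Gg[:3,1]*.002
for a in(.1,.003): p,r=grip_pose(Gg,a);delta(p,r)
o=manip.get_obs();print(o["joint_pos"],o["ft_force"],o["grip_width"])
c=snap('scene','pics/s1.png');d=snap('top','pics/t1.png')
f=lambda c,x,y,w,h,k:cv2.resize(c["image"][y:y+h,x:x+w],None,fx=k,fy=k,interpolation=cv2.INTER_CUBIC)
cv2.imwrite('pics/v1.png',np.hstack([f(c,240,140,130,140,3),f(d,230,160,130,140,3)]))
E
```

```text
t 1.1 shift mm [ 0.153   1.17   -0.4952] rv [0.0027 0.0028 0.0019]
t 1.1 shift mm [  8.8536 -60.5704 -74.8015] rv [0.0027 0.0028 0.0019]
[-1.1268  0.426   0.2227  1.7234  0.3966  1.5213 -0.8894] [ 1.2373 -0.5952  0.0529] 0.6969590053199133
```

View pics/v1.png

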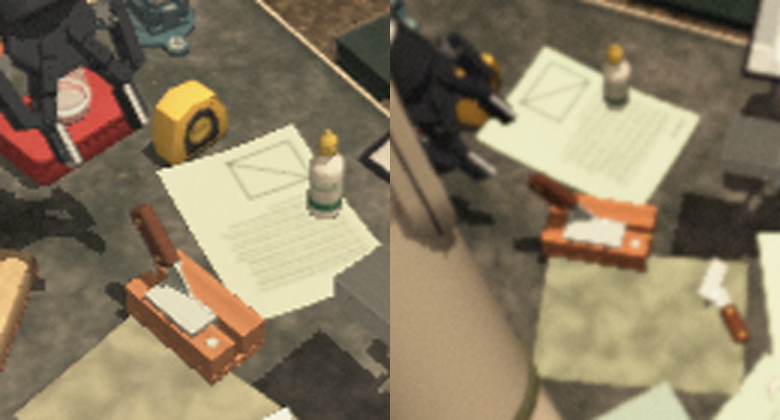

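Pads' tips show at (75,165) and (143,125) in the left half, and the handle top at (140,210). I'll check the projections numerically before descending.

```bash
python3 - <<'E'
from plan import *
c=load('pics/s1.npz');d=load('pics/t1.npz')
o=manip.get_obs();M=R.from_quat(o["ee_rot"]).as_matrix();p=np.array(o["position"])
Gg=fr(.430,.142,.036,.14); Gg[:3,3]+=Gg[:3,1]*.002
q=ap(Gg,[.0015,.045,.045])[0]; hw=Gg[:3,:3]@h
P=[p,p+M[:,1]*.03,p-M[:,1]*.03,p-M[:,2]*.013,q-hw*.028,q,q+hw*.028,q+hw*.08]
for n in 's','t':
  cc,x,y=(c,240,140) if n=='s' else (d,230,160)
  print(n,((proj(cc,P)-[x,y])*3+[0 if n=='s' else 390,0]).round(0).tolist())
E
```

```text
s [[114.0, 155.0], [143.0, 138.0], [85.0, 172.0], [107.0, 141.0], [171.0, 266.0], [156.0, 237.0], [140.0, 207.0], [112.0, 152.0]]
t [[501.0, 148.0], [510.0, 124.0], [492.0, 173.0], [491.0, 141.0], [571.0, 204.0], [552.0, 190.0], [533.0, 175.0], [497.0, 147.0]]
```

Projections agree with what is seen. Descend along the handle and close.

step_arm(moves=[[0.3, 1.5, -10, -12, 0, 0, 0], [0.3, 3, -20, -25, 0, 0, 0], [0.3, 4.5, -30, -37, 0, 0, 0], [0.3, 6, -40, -50, 0, 0, 0], [0.3, 7.5, -51, -63, 0, 0, 0], [0.3, 9, -61, -75, 0, 0, 0], [0.3, 9, -61, -75, 0, 0, 0], [0.6, 9, -61, -75, 0, 0, 0], [0.7, 9, -61, -75, 0, 0, 0], [0.8, 9, -61, -75, 0, 0, 0]], grip_force=40)

```text
clock: 2.2
position: [0.4264, 0.1805, 0.0698]
ee_rot: [0.616, 0.71, -0.223, 0.259]
ft_force: [-0.1, -0.9, 0.1]
grip_width: 0.209
grasp_force: 0.0
```

step_arm(moves=[[0.9, 0, 0, 0, 0, 0, 0], [1, 0, 0, 0, 0, 0, 0], [1, 0, 0, 0, 0, 0, 0], [1, 0, 0, 0, 0, 0, 0], [1, 0, 0, 0, 0, 0, 0]])

```text
clock: 2.7
position: [0.4264, 0.1804, 0.0698]
ee_rot: [0.616, 0.71, -0.223, 0.259]
ft_force: [-1.2, 3.1, 5.4]
grip_width: 0.157
grasp_force: 43.1
```

```bash
python3 - <<'E'
from plan import *
o=manip.get_obs();np.savez('grasp.npz',p=o["position"],q=o["ee_rot"]);print(o["position"],o["ee_rot"],o["torque"])
E
```

```text
[0.4264 0.1804 0.0698] [ 0.6161  0.7097 -0.2233  0.2587] [ 0.4023  0.3226 -0.1545]
```

step_arm(moves=[[1, 0, 0, 6, 0, 0, 0], [1, 0, 0, 14, 0, 0, 0], [1, 0, 0, 22, 0, 0, 0], [1, 0, 0, 34, 0, 0, 0], [1, 0, 0, 50, 0, 0, 0], [1, 0, 0, 70, 0, 0, 0], [1, 0, 0, 95, 0, 0, 0], [1, 0, 0, 120, 0, 0, 0], [1, 0, 0, 140, 0, 0, 0], [1, 0, 0, 140, 0, 0, 0]])

```text
clock: 3.7
position: [0.4272, 0.1802, 0.2124]
ee_rot: [0.617, 0.709, -0.222, 0.259]
ft_force: [0.1, 0.4, -1.6]
grip_width: 0.156
grasp_force: 42.0
```

```bash
python3 - <<'E'
from plan import *
o=manip.get_obs();print(o["position"],o["ee_rot"],o["ft_force"],o["torque"])
c=snap('scene','pics/s2.png');d=snap('top','pics/t2.png')
g=np.load('grasp.npz');R0=R.from_quat(g['q']);Rc=R.from_quat(o["ee_rot"])
Gg=fr(.430,.142,.036,.14); Gg[:3,3]+=Gg[:3,1]*.002
# gauge frame now, if held rigidly
T=np.eye(4);T[:3,:3]=(Rc*R0.inv()).as_matrix();T[:3,3]=o["position"]-T[:3,:3]@g['p'];F=T@Gg
P=ap(F,[[0,-.03,0],[-.026,-.03,0],[-.026,.03,0],[0,.03,0]]);Q=ap(F,[[1.5e-3,-.03,-.018],[1.5e-3,.03,-.018]])
out=[]
for cc in(c,d):
    x,y=np.clip(proj(cc,P).mean(0).astype(int)-[50,60],0,None);x=min(x,540);k=4
    im=cv2.resize(cc["image"][y:y+120,x:x+95],None,fx=k,fy=k,interpolation=cv2.INTER_CUBIC)
    for z,cl in((P,True),(Q,False)): cv2.polylines(im,[((proj(cc,z)-[x,y]+.5)*k).astype(int).reshape(-1,1,2)],cl,(0,255,0),1)
    print(x,y);out.append(im)
cv2.imwrite('pics/v2.png',np.hstack(out))
E
```

```text
[0.4272 0.1802 0.2124] [ 0.6172  0.7093 -0.2216  0.2586] [ 0.0648  0.4344 -1.5853] [0.9132 0.1098 0.0367]
247 143
245 151
```

View pics/v2.png

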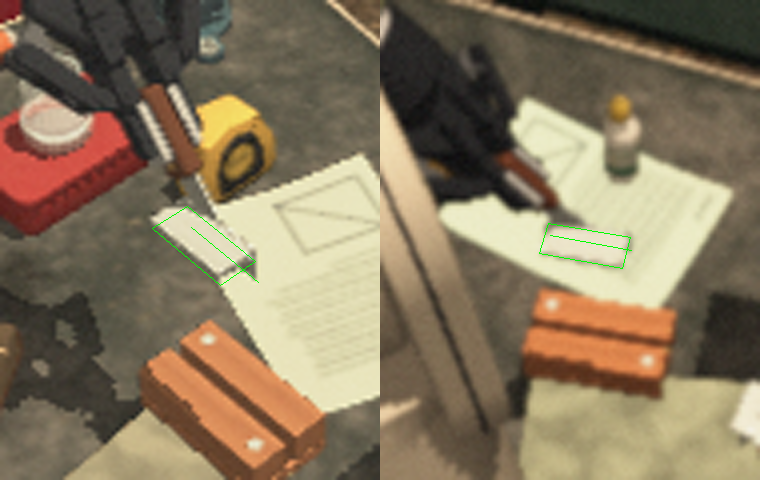

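The gauge is held rigidly; its outline matches the prediction within about 1 px in both views. Next, the pre-hang pose.

```bash
cat >> plan.py <<'E'
g0=np.load('grasp.npz') if __import__('os').path.exists('grasp.npz') else None
Gg=fr(.430,.142,.036,.14); Gg[:3,3]+=Gg[:3,1]*.002
def H(p,q):
    T=np.eye(4);T[:3,:3]=R.from_quat(q).as_matrix();T[:3,3]=p;return T
def tcp_for(F): # TCP pose putting the held gauge at frame F
    T=F@np.linalg.inv(Gg)@H(g0['p'],g0['q']);return T[:3,3],R.from_matrix(T[:3,:3])
def gauge_now():
    o=manip.get_obs();return H(o["position"],o["ee_rot"])@np.linalg.inv(H(g0['p'],g0['q']))@Gg
def at(F,x=0,y=0,z=0):
    M=F.copy();M[:3,3]=ap(F,[x,y,z])[0];return M
E
python3 - <<'E'
from plan import *
for z in(.045,.03,0): delta(*tcp_for(at(G,.007,0,z)))
print(gauge_now(),G)
E
```

```text
t 3.8 shift mm [ 125.7817 -139.1261    0.1359] rv [-0.0002 -0.0001  0.0258]
t 3.8 shift mm [ 125.7817 -139.1261  -14.8641] rv [-0.0002 -0.0001  0.0258]
t 3.8 shift mm [ 125.7817 -139.1261  -44.8641] rv [-0.0002 -0.0001  0.0258]
[[ 0.9903 -0.1387  0.0001  0.4295]
 [ 0.1387  0.9903 -0.0002  0.1432]
 [-0.0001  0.0002  1.      0.1759]
 [ 0.      0.      0.      1.    ]] [[ 0.9864 -0.1643  0.      0.5493]
 [ 0.1643  0.9864  0.      0.003 ]
 [ 0.      0.      1.      0.131 ]
 [ 0.      0.      0.      1.    ]]
```

step_arm(moves=[[1, 12, -10, 0, 0, 0, 0], [1, 27, -27, 0, 0, 0, 0.01], [1, 42, -44, 0, 0, 0, 0.026], [1, 57, -61, 0, 0, 0, 0.026], [1, 73, -79, 0, 0, 0, 0.026], [1, 88, -96, 0, 0, 0, 0.026], [1, 103, -113, 0, 0, 0, 0.026], [1, 117, -129, 0, 0, 0, 0.026], [1, 126, -139, 0, 0, 0, 0.026], [1, 126, -139, 0, 0, 0, 0.026]])

```text
clock: 4.8
position: [0.5526, 0.0381, 0.209]
ee_rot: [0.608, 0.716, -0.222, 0.262]
ft_force: [-0.4, -0.0, -1.2]
grip_width: 0.152
grasp_force: 42.0
```

```bash
python3 - <<'E'
from plan import *
for z in(.045,0): delta(*tcp_for(at(G,.007,0,z)))
o=manip.get_obs();print(o["ft_force"])
c=snap('scene','pics/s3.png');d=snap('top','pics/t3.png')
F=gauge_now()
P=ap(F,[[0,-.03,0],[-.026,-.03,0],[-.026,.03,0],[0,.03,0]]);Q=ap(F,[[1.5e-3,-.03,-.018],[1.5e-3,.03,-.018]]);E=ap(G,[[-.055,-.04,0],[0,-.04,0],[0,.04,0],[-.055,.04,0]])
out=[]
for cc in(c,d):
    x,y=proj(cc,P).mean(0).astype(int)-[45,60];k=4
    im=cv2.resize(cc["image"][y:y+120,x:x+98],None,fx=k,fy=k,interpolation=cv2.INTER_CUBIC)
    for z,cl in((P,True),(Q,False),(E,True)): cv2.polylines(im,[((proj(cc,z)-[x,y]+.5)*k).astype(int).reshape(-1,1,2)],cl,(0,255,0),1)
    out.append(im)
cv2.imwrite('pics/v3.png',np.hstack(out))
E
```

```text
t 4.8 shift mm [-0.5941  2.4337  0.7557] rv [ 0.0027 -0.001   0.0031]
t 4.8 shift mm [ -0.5941   2.4337 -44.2443] rv [ 0.0027 -0.001   0.0031]
[-0.4227 -0.0362 -1.2349]
```

View pics/v3.png

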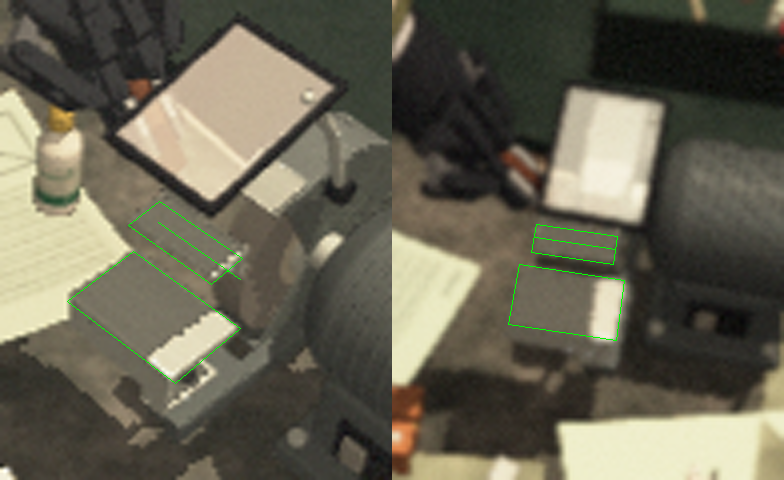

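The outline sits over the edge gap as wanted and the rest's outline fits both views. Lower in steps, watching force.

step_arm(moves=[[1, 0, 2, -7, 0, 0, 0], [1, 0, 2, -14, 0, 0, 0], [1, 0, 2, -20, 0, 0, 0], [1, 0, 2, -25, 0, 0, 0], [1, 0, 2, -29, 0, 0, 0], [1, 0, 2, -32, 0, 0, 0], [1, 0, 2, -32, 0, 0, 0]])

```text
clock: 5.6
position: [0.5522, 0.0425, 0.177]
ee_rot: [0.607, 0.717, -0.221, 0.262]
ft_force: [0.4, 0.2, -1.2]
grip_width: 0.159
grasp_force: 42.1
```

step_arm(moves=[[1, 0, 0, -2, 0, 0, 0], [1, 0, 0, -4, 0, 0, 0], [1, 0, 0, -6, 0, 0, 0], [1, 0, 0, -8, 0, 0, 0], [1, 0, 0, -8, 0, 0, 0]])

```text
clock: 6.1
position: [0.5522, 0.0425, 0.169]
ee_rot: [0.607, 0.717, -0.221, 0.262]
ft_force: [-0.1, 0.2, -1.1]
grip_width: 0.158
grasp_force: 42.1
```

step_arm(moves=[[1, 0, 0, -1, 0, 0, 0], [1, 0, 0, -2, 0, 0, 0], [1, -1, -0.2, -2, 0, 0, 0], [1, -2, -0.3, -2, 0, 0, 0], [1, -3, -0.5, -2, 0, 0, 0], [1, -3, -0.5, -2, 0, 0, 0]])

```text
clock: 6.7
position: [0.5492, 0.0421, 0.1674]
ee_rot: [0.607, 0.717, -0.221, 0.262]
ft_force: [0.8, -0.1, -1.3]
grip_width: 0.159
grasp_force: 42.1
```

step_arm(moves=[[1, -0.5, -0.1, 0, 0, 0, 0], [1, -1, -0.2, 0, 0, 0, 0], [1, -1.5, -0.2, 0, 0, 0, 0], [1, -1.5, -0.2, 0, 0, 0, 0]])

```text
clock: 7.1
position: [0.5478, 0.0419, 0.1674]
ee_rot: [0.607, 0.717, -0.221, 0.262]
ft_force: [-0.0, -0.7, -1.6]
grip_width: 0.158
grasp_force: 41.9
```

step_arm(moves=[[1, 0, 0, -0.7, 0, 0, 0], [1, 0, 0, -1.4, 0, 0, 0], [1, 0, 0, -2, 0, 0, 0], [1, 0, 0, -2, 0, 0, 0]])

```text
clock: 7.5
position: [0.5478, 0.0419, 0.1653]
ee_rot: [0.607, 0.717, -0.221, 0.262]
ft_force: [0.6, 0.5, -1.1]
grip_width: 0.159
grasp_force: 41.9
```

step_arm(moves=[[1, 0, 0, -0.4, 0, 0, 0], [1, 0, 0, -0.8, 0, 0, 0], [1, 0, 0, -0.8, 0, 0, 0]])

```text
clock: 7.8
position: [0.5479, 0.0419, 0.1648]
ee_rot: [0.607, 0.717, -0.221, 0.262]
ft_force: [-0.9, 0.8, 3.9]
grip_width: 0.155
grasp_force: 42.5
```

step_arm(moves=[[1, 0, 0, 0.4, 0, 0, 0], [1, -0.5, -0.1, 0.4, 0, 0, 0], [1, -1, -0.2, 0.4, 0, 0, 0], [1, -1.5, -0.2, 0.4, 0, 0, 0], [1, -1.5, -0.2, 0.4, 0, 0, 0]])

```text
clock: 8.3
position: [0.5468, 0.0417, 0.165]
ee_rot: [0.607, 0.717, -0.22, 0.262]
ft_force: [4.0, -0.0, -2.3]
grip_width: 0.156
grasp_force: 41.5
```

The blade has touched the edge (fx about 4 N). Ease off and release.

step_arm(moves=[[1, 0.8, 0.1, -0.1, 0, 0, 0], [1, 0.8, 0.1, -0.1, 0, 0, 0], [0.75, 0.8, 0.1, -0.1, 0, 0, 0], [0.65, 0.8, 0.1, -0.1, 0, 0, 0], [0.5, 0.8, 0.1, -0.1, 0, 0, 0], [0.4, 0.8, 0.1, -0.1, 0, 0, 0], [0.4, 0.8, 0.1, -0.1, 0, 0, 0], [0.4, 0.8, 0.1, -0.1, 0, 0, 0]])

```text
clock: 9.1
position: [0.5471, 0.0418, 0.1648]
ee_rot: [0.607, 0.717, -0.221, 0.262]
ft_force: [0.2, 0.0, -0.2]
grip_width: 0.604
grasp_force: 0.0
```

```bash
python3 - <<'E'
from plan import *
o=manip.get_obs();np.savez('hang.npz',p=o["position"],q=o["ee_rot"]);print(o["position"],o["ft_force"],o["grip_width"])
np.set_printoptions(precision=4,suppress=True)
print('back along tool (mm per 100):',-100*R.from_quat(o["ee_rot"]).as_matrix()[:,2])
# push pose: tool tilted 50deg from vertical back towards robot, closed fingers, tool y along rest y
x=G[:3,:3]
th=np.radians(50); z=x@np.array([np.sin(th),0,-np.cos(th)])
for sgn in(1,-1):
    y=sgn*x[:,1]; r=R.from_matrix(np.c_[np.cross(y,z),y,z]); p=ap(G,[-.055-.06,-.005,-.013])[0]; delta(p,r)
E
```

```text
[0.5471 0.0418 0.1648] [ 0.2433  0.0281 -0.1813] 0.6036697352409075
back along tool (mm per 100): [-10.7684  63.4002  76.5797]
t 9.1 shift mm [-110.36    -62.583   -46.8237] rv [-0.1132 -0.1567  1.5644]
t 9.1 shift mm [-110.36    -62.583   -46.8237] rv [ 1.3934 -0.9924 -1.2097]
```

Released and the gauge hangs free. Back out along the handle.

step_arm(moves=[[0.4, -1, 6, 8, 0, 0, 0], [0.4, -2.5, 15, 18, 0, 0, 0], [0.4, -4.5, 27, 33, 0, 0, 0], [0.4, -7, 42, 51, 0, 0, 0], [0.4, -10, 59, 72, 0, 0, 0], [0.6, -40, 70, 72, 0, 0, 0.12], [0.8, -80, 70, 72, 0, -0.02, 0.26], [1, -120, 65, 72, -0.02, -0.04, 0.4], [1, -150, 50, 72, -0.03, -0.05, 0.54], [1, -160, 30, 72, -0.04, -0.06, 0.68]])

```text
clock: 10.1
position: [0.3857, 0.0732, 0.2376]
ee_rot: [0.33, 0.867, -0.115, 0.355]
ft_force: [1.1, -0.1, 1.5]
grip_width: -0.003
grasp_force: 0.0
```

```bash
python3 - <<'E'
from plan import *
x=G[:3,:3]
th=np.radians(50); z=x@np.array([np.sin(th),0,-np.cos(th)]); y=x[:,1]; r=R.from_matrix(np.c_[np.cross(y,z),y,z])
for dx in(-.08,-.03): delta(ap(G,[-.055+dx,-.005,-.024])[0],r)
print(manip.get_obs()["joint_pos"])
c=snap('scene','pics/s4.png');d=snap('top','pics/t4.png')
E_=ap(G,[[-.055,-.04,0],[0,-.04,0],[0,.04,0],[-.055,.04,0]])
out=[]
for cc in(c,d):
    q=proj(cc,E_).mean(0).astype(int)-[60,70];x,y=q;k=4
    out.append(cv2.resize(cc["image"][y:y+120,x:x+100],None,fx=k,fy=k,interpolation=cv2.INTER_CUBIC))
cv2.imwrite('pics/v4.png',np.hstack(out))
E
```

```text
t 10.1 shift mm [  31.3312  -97.2767 -130.5505] rv [-0.0649 -0.0988  0.8745]
t 10.1 shift mm [  80.6521  -89.0641 -130.5505] rv [-0.0649 -0.0988  0.8745]
[-1.1528 -0.3697  0.136   2.3367  0.8227  1.3859 -0.4355]
```

View pics/v4.png

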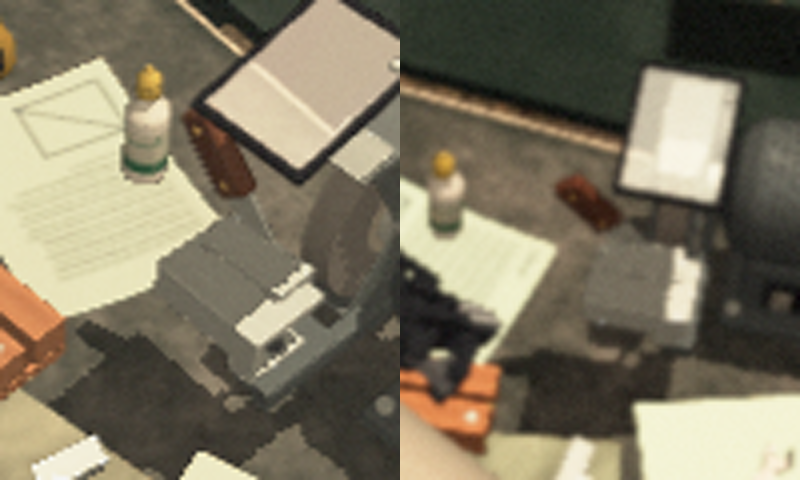

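The gauge hangs flat on the rest (blade in the gap, handle at (220,155) in the left half). Check where the shield's outer edge lies before choosing the push tilt.

```bash
python3 - <<'E'
from plan import *
d=load('pics/t4.npz');c=load('pics/s4.npz');E_=ap(G,[[-.055,-.04,0],[0,-.04,0],[0,.04,0],[-.055,.04,0]])
def px(cc,u,v,off): q=proj(cc,E_).mean(0).astype(int)-[60,70];return (q[0]+(u-off)/4,q[1]+v/4)
Gi=np.linalg.inv(G)
for (u,v) in((617,190),(722,207)): print('T',ap(Gi,onz(d,px(d,u,v,400),.261)))
for (u,v) in((190,105),(302,180)): print('S',ap(Gi,onz(c,px(c,u,v,0),.261)))
x=G[:3,:3]
for deg in(20,30,40):
    th=np.radians(deg); z=x@np.array([np.sin(th),0,-np.cos(th)]); y=x[:,1]; r=R.from_matrix(np.c_[np.cross(y,z),y,z]); print(deg);delta(ap(G,[-.095,-.005,-.022])[0],r)
E
```

```text
T [[-0.047   0.0228  0.13  ]]
T [[-0.0482 -0.0485  0.13  ]]
S [[-0.0467  0.0298  0.13  ]]
S [[-0.0463 -0.0439  0.13  ]]
20
t 10.2 shift mm [  71.6958  -86.8054 -128.0197] rv [0.0795 0.4192 0.8772]
30
t 10.2 shift mm [  71.6958  -86.8054 -128.0197] rv [0.03   0.2458 0.8826]
40
t 10.2 shift mm [  71.6958  -86.8054 -128.0197] rv [-0.0194  0.0723  0.8833]
```

step_arm(moves=[[1, 5, -15, -5, 0, 0.016, 0.09], [1, 10, -30, -15, 0, 0.03, 0.18], [1, 20, -45, -30, 0, 0.05, 0.27], [1, 30, -60, -45, 0, 0.065, 0.36], [1, 40, -70, -60, 0, 0.08, 0.44], [1, 48, -80, -80, 0, 0.1, 0.55], [1, 55, -87, -95, 0.002, 0.12, 0.65], [1, 62, -87, -110, 0.004, 0.14, 0.76], [1, 68, -87, -120, 0.005, 0.16, 0.883], [1, 72, -87, -128, 0.005, 0.16, 0.883]], grip_force=60)

```text
clock: 11.2
position: [0.4124, 0.0353, 0.1791]
ee_rot: [0.135, 0.95, -0.043, 0.277]
ft_force: [-0.9, 1.4, -0.3]
grip_width: 0.003
grasp_force: 0.0
```

```bash
python3 - <<'E'
from plan import *
o=manip.get_obs();M=G[:3,:3].T@R.from_quat(o["ee_rot"]).as_matrix();print(M,ap(np.linalg.inv(G),o["position"]),o["joint_pos"],o["ft_force"])
E
```

```text
[[-0.7606  0.4345  0.4823]
 [ 0.3629  0.9006 -0.2391]
 [-0.5383 -0.0069 -0.8427]] [[-0.1298  0.0543  0.0481]] [ 0.2098 -0.4986 -0.5766  2.4127  0.1177  0.7002  0.8444] [-0.8521  1.4155 -0.284 ]
```

The backward tilt runs into joints 2 and 4. I'll push instead with the sideways-tilted tool, as used for hanging, closed, using the finger's back on the face.

```bash
python3 - <<'E'
from plan import *
hg=np.load('hang.npz');r=R.from_quat(hg['q'])
for P in([-.1,.04,.03],[-.095,.015,-.021]): delta(ap(G,P)[0],r)
E
```

```text
t 11.2 shift mm [ 31.6992  -9.2079 -18.0982] rv [-0.097  -0.0974 -1.1173]
t 11.2 shift mm [ 40.7376 -33.047  -69.0982] rv [-0.097  -0.0974 -1.1173]
```

step_arm(moves=[[1, 6, 8, 12, -0.01, -0.01, -0.12], [1, 12, 16, 20, -0.02, -0.02, -0.24], [1, 18, 20, 24, -0.03, -0.03, -0.36], [1, 22, 20, 24, -0.04, -0.04, -0.48], [1, 24, 18, 20, -0.05, -0.05, -0.6], [1, 26, 14, 15, -0.06, -0.06, -0.72], [1, 28, 8, 8, -0.07, -0.07, -0.84], [1, 30, 0, 0, -0.085, -0.085, -0.98], [1, 32, -9, -10, -0.097, -0.097, -1.117], [1, 32, -9, -18, -0.097, -0.097, -1.117]])

```text
clock: 12.2
position: [0.4439, 0.0241, 0.1584]
ee_rot: [0.611, 0.714, -0.223, 0.259]
ft_force: [0.1, -1.0, 0.1]
grip_width: -0.002
grasp_force: 0.0
```

```bash
python3 - <<'E'
from plan import *
o=manip.get_obs();hg=np.load('hang.npz');r=R.from_quat(hg['q'])
print(o["joint_pos"],o["ft_force"],ap(np.linalg.inv(G),o["position"]))
for P in([-.1,.015,-.021],): delta(ap(G,P)[0],r)
E
```

```text
[ 0.4295  0.4113 -1.2033  1.9703  0.8974  1.6057 -0.9281] [ 0.0891 -1.013   0.1265] [[-0.1005  0.0382  0.0274]]
t 12.2 shift mm [  4.2719 -22.7617 -48.4173] rv [ 0.0004 -0.0031  0.0115]
```

step_arm(moves=[[1, 1, -6, -12, 0, 0, 0.011], [1, 2, -12, -24, 0, 0, 0.011], [1, 3, -18, -36, 0, 0, 0.011], [1, 4, -23, -48, 0, 0, 0.011], [1, 4, -23, -48, 0, 0, 0.011]])

```text
clock: 12.7
position: [0.4467, 0.0005, 0.1112]
ee_rot: [0.604, 0.72, -0.221, 0.262]
ft_force: [-0.4, 0.4, 0.4]
grip_width: -0.002
grasp_force: 0.0
```

step_arm(moves=[[1, 4, 0.7, 0, 0, 0, 0], [1, 8, 1.3, 0, 0, 0, 0], [1, 12, 2, 0, 0, 0, 0], [1, 15, 2.5, 0, 0, 0, 0], [1, 18, 3, 0, 0, 0, 0], [1, 20, 3.3, 0, 0, 0, 0], [1, 20, 3.3, 0, 0, 0, 0]])

```text
clock: 13.4
position: [0.4675, 0.0057, 0.112]
ee_rot: [0.603, 0.72, -0.22, 0.262]
ft_force: [-0.6, -0.3, -0.2]
grip_width: -0.004
grasp_force: 0.0
```

```bash
python3 - <<'E'
from plan import *
o=manip.get_obs()
print(o["joint_pos"],o["ft_force"],ap(np.linalg.inv(G),o["position"]))
c=snap('scene','pics/s5.png');d=snap('top','pics/t5.png')
E_=ap(G,[[-.055,-.04,0],[0,-.04,0],[0,.04,0],[-.055,.04,0]])
out=[]
for cc in(c,d):
    x,y=proj(cc,E_).mean(0).astype(int)-[60,70];k=4
    out.append(cv2.resize(cc["image"][y:y+120,x:x+100],None,fx=k,fy=k,interpolation=cv2.INTER_CUBIC))
cv2.imwrite('pics/v5.png',np.hstack(out))
E
```

```text
[ 0.4029  0.5022 -1.1287  1.988   1.0011  1.5468 -0.9566] [-0.5749 -0.3459 -0.1531] [[-0.0803  0.0161 -0.019 ]]
```

View pics/v5.png

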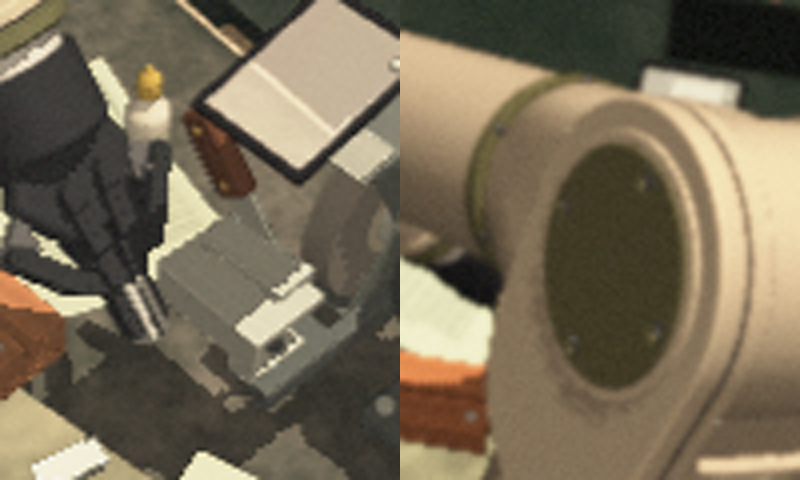

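Closed fingers are at (140,310) in the left half, just in front of the push face, clear of handle and shield. Advance slowly.

step_arm(moves=[[1, 2, 0.3, 0, 0, 0, 0], [1, 4, 0.7, 0, 0, 0, 0], [1, 6, 1, 0, 0, 0, 0], [1, 7, 1.2, 0, 0, 0, 0], [1, 8, 1.3, 0, 0, 0, 0], [1, 8, 1.3, 0, 0, 0, 0]])

```text
clock: 14.1
position: [0.4754, 0.0069, 0.1121]
ee_rot: [0.603, 0.72, -0.22, 0.262]
ft_force: [-0.7, -0.3, 0.2]
grip_width: 0.004
grasp_force: 0.0
```

step_arm(moves=[[1, 1, 0.2, 0, 0, 0, 0], [1, 2, 0.3, 0, 0, 0, 0], [1, 3, 0.5, 0, 0, 0, 0], [1, 4, 0.7, 0, 0, 0, 0], [1, 5, 0.8, 0, 0, 0, 0], [1, 6, 1, 0, 0, 0, 0]])

```text
clock: 14.7
position: [0.4814, 0.0079, 0.1121]
ee_rot: [0.603, 0.72, -0.22, 0.262]
ft_force: [-1.6, 0.2, 1.0]
grip_width: 0.0
grasp_force: 0.8
```

step_arm(moves=[[1, 1, 0.2, 0, 0, 0, 0], [1, 2, 0.3, 0, 0, 0, 0], [1, 3, 0.5, 0, 0, 0, 0], [1, 4, 0.7, 0, 0, 0, 0]])

```text
clock: 15.1
position: [0.4847, 0.0083, 0.112]
ee_rot: [0.603, 0.72, -0.221, 0.262]
ft_force: [-4.9, -0.5, 1.9]
grip_width: -0.003
grasp_force: 2.6
```

step_arm(moves=[[1, 1, 0.2, 0, 0, 0, 0], [1, 2, 0.3, 0, 0, 0, 0], [1, 3, 0.5, 0, 0, 0, 0], [1, 4, 0.7, 0, 0, 0, 0]])

```text
clock: 15.5
position: [0.4886, 0.0088, 0.112]
ee_rot: [0.603, 0.72, -0.221, 0.262]
ft_force: [-5.3, -2.6, 2.6]
grip_width: -0.001
grasp_force: 2.6
```

```bash
python3 - <<'E'
from plan import *
a=np.linspace(0,2*np.pi,361)
for gap in(.014,.018,.022,.026,.03):
    L=[]
    for y in(-.001,-.023):
        q=proj(S,ap(G,np.c_[gap+.0625-.0625*np.cos(a),0*a+y,-.006+.0625*np.sin(a)]));i=q[:,0].argmin();L.append(((q[i]-[265,165]+.5)*5-.5).round(1))
    print(gap,L)
E
```

```text
0.014 [array([595.9, 336. ]), array([632.7, 364.9])]
0.018 [array([601.5, 332.7]), array([638.3, 360.2])]
0.022 [array([607.1, 328.2]), array([643.9, 355.6])]
0.026 [array([612.7, 323.7]), array([649.5, 350.9])]
0.03 [array([618.2, 319.2]), array([655. , 346.3])]
```

step_arm(moves=[[1, 1, 0.2, 0, 0, 0, 0], [1, 2, 0.3, 0, 0, 0, 0], [1, 2.5, 0.4, 0, 0, 0, 0]])

```text
clock: 15.8
position: [0.4912, 0.0091, 0.112]
ee_rot: [0.603, 0.72, -0.221, 0.262]
ft_force: [-4.7, -1.9, 2.3]
grip_width: 0.0
grasp_force: 2.5
```

Silhouette gives a starting gap of about 24–26 mm, so roughly 11 mm remain.

step_arm(moves=[[1, 0.7, 0.1, 0, 0, 0, 0], [1, 1.4, 0.2, 0, 0, 0, 0], [1, 2, 0.3, 0, 0, 0, 0]])

```text
clock: 16.1
position: [0.4931, 0.0093, 0.1121]
ee_rot: [0.604, 0.72, -0.221, 0.262]
ft_force: [-4.4, -2.4, 2.3]
grip_width: 0.0
grasp_force: 2.6
```

step_arm(moves=[[1, 0.7, 0.1, 0, 0, 0, 0], [1, 1.4, 0.2, 0, 0, 0, 0], [1, 2, 0.3, 0, 0, 0, 0]])

```text
clock: 16.4
position: [0.4951, 0.0096, 0.1121]
ee_rot: [0.603, 0.72, -0.221, 0.262]
ft_force: [-5.3, -2.1, 1.5]
grip_width: 0.004
grasp_force: 2.6
```

step_arm(moves=[[1, 0.5, 0.1, 0, 0, 0, 0], [1, 1, 0.2, 0, 0, 0, 0], [1, 1.5, 0.3, 0, 0, 0, 0]])

```text
clock: 16.7
position: [0.4966, 0.0097, 0.112]
ee_rot: [0.604, 0.72, -0.221, 0.262]
ft_force: [-4.6, -2.5, 2.9]
grip_width: 0.003
grasp_force: 2.5
```

step_arm(moves=[[1, 0.5, 0.1, 0, 0, 0, 0], [1, 1, 0.2, 0, 0, 0, 0], [1, 1.5, 0.3, 0, 0, 0, 0]])

```text
clock: 17.0
position: [0.4981, 0.0099, 0.1121]
ee_rot: [0.604, 0.72, -0.221, 0.262]
ft_force: [-4.1, -3.0, 1.7]
grip_width: 0.002
grasp_force: 2.5
```

step_arm(moves=[[1, 0.5, 0.1, 0, 0, 0, 0], [1, 1, 0.2, 0, 0, 0, 0], [1, 1.5, 0.3, 0, 0, 0, 0]])

```text
clock: 17.3
position: [0.4995, 0.0101, 0.112]
ee_rot: [0.604, 0.72, -0.221, 0.262]
ft_force: [-5.4, -4.1, 1.8]
grip_width: 0.003
grasp_force: 2.7
```

step_arm(moves=[[1, 0.4, 0.1, 0, 0, 0, 0], [1, 0.8, 0.1, 0, 0, 0, 0], [1, 1.2, 0.2, 0, 0, 0, 0]])

```text
clock: 17.6
position: [0.5007, 0.0103, 0.1121]
ee_rot: [0.604, 0.72, -0.221, 0.262]
ft_force: [-5.5, -4.1, 2.4]
grip_width: -0.001
grasp_force: 2.8
```

step_arm(moves=[[1, 0.4, 0.1, 0, 0, 0, 0], [1, 0.8, 0.1, 0, 0, 0, 0], [1, 1.2, 0.2, 0, 0, 0, 0]])

```text
clock: 17.9
position: [0.5013, 0.0103, 0.112]
ee_rot: [0.604, 0.72, -0.222, 0.262]
ft_force: [-10.5, -3.4, 4.6]
grip_width: -0.002
grasp_force: 5.3
```

Force has jumped to about 10.5 N, roughly 5 N over the sliding friction: nipped. Hold briefly, then back off.

step_arm(moves=[[1, 0, 0, 0, 0, 0, 0], [1, 0, 0, 0, 0, 0, 0], [1, 0, 0, 0, 0, 0, 0]])

```text
clock: 18.2
position: [0.5013, 0.0103, 0.112]
ee_rot: [0.604, 0.72, -0.222, 0.262]
ft_force: [-9.5, -3.6, 4.4]
grip_width: 0.0
grasp_force: 4.7
```

step_arm(moves=[[1, -2, -0.3, 0, 0, 0, 0], [1, -6, -1, 0, 0, 0, 0], [1, -14, -2, 0, 0, 0, 0], [1, -28, -4, 0, 0, 0, 0], [1, -45, 5, 5, 0, 0, 0], [1, -60, 25, 25, 0, 0, 0], [0.8, -65, 50, 55, 0, 0, 0], [0.5, -65, 75, 90, 0, 0, 0], [0.4, -60, 95, 125, 0, 0, 0], [0.4, -60, 95, 125, 0, 0, 0]])

```text
clock: 19.2
position: [0.4435, 0.1102, 0.2407]
ee_rot: [0.603, 0.721, -0.216, 0.263]
ft_force: [0.1, -0.0, -0.7]
grip_width: 0.6
grasp_force: 0.0
```

```bash
python3 - <<'E'
from plan import *
from scipy import ndimage as ni
o=manip.get_obs();print(o["position"],o["ft_force"],o["joint_pos"])
snap('scene','pics/s6.png');snap('top','pics/t6.png')
Gg4=at(G,.001,0,0)
for n in 's','t':
  for k in '4','6':
    c=load(f'pics/{n}{k}.npz');Fx=at(Gg4,.0197 if k=='6' else 0)
    hs=cv2.cvtColor(c["image"],cv2.COLOR_BGR2HSV).astype(int)
    m=((hs[...,0]<12)|(hs[...,0]>170))&(hs[...,1]>90)&(hs[...,2]>35)&(hs[...,2]<190)
    q=proj(c,ap(Fx,[.0015,.045,.045]));lab,nn=ni.label(m);
    i=[j for j in range(1,nn+1) if 25<(lab==j).sum()<900]
    cm=[(np.array(ni.center_of_mass(lab==j))[::-1],(lab==j).sum()) for j in i]
    cm=sorted(cm,key=lambda a:np.linalg.norm(a[0]-q[0]))[:2];print(n,k,'pred',q[0],cm)
E
```

```text
[0.4435 0.1102 0.2407] [ 0.1147 -0.0472 -0.6988] [ 0.2761  0.4063 -1.242   1.7864  0.8325  1.7974 -0.9214]
s 4 pred [367.2103 206.2501] [(array([367.0571, 205.2714]), np.int64(140)), (array([325.4717, 303.4245]), np.int64(106))]
s 6 pred [372.9997 201.9247] [(array([325.301 , 303.3301]), np.int64(103)), (array([260.9197, 189.455 ]), np.int64(411))]
t 4 pred [341.6049 187.826 ] [(array([340.5673, 187.0192]), np.int64(104)), (array([303.2262, 233.9286]), np.int64(84))]
t 6 pred [342.623  182.6227] [(array([409.9714, 140.9429]), np.int64(35)), (array([285.17, 238.1 ]), np.int64(100))]
```

```bash
python3 - <<'E'
from plan import *
c=load('pics/s6.npz');t=load('pics/t6.npz')
for c,(x,y) in((c,(373,202)),(t,(343,183))):
    hs=cv2.cvtColor(c["image"],cv2.COLOR_BGR2HSV)[y-10:y+12,x-14:x+12]
    for r in hs[::2]: print(' '.join(f'{a}/{b}/{v}' for a,b,v in r[::2]))
    print()
E
```

```text
20/66/100 8/22/46 15/55/148 16/64/215 15/66/213 16/68/219 17/65/227 16/69/227 19/57/224 19/53/225 20/54/223 20/53/221 20/55/219
19/67/126 13/42/43 173/21/48 12/48/96 18/70/218 16/66/214 16/69/223 16/69/227 18/59/224 19/55/223 21/54/223 20/54/221 20/55/219
20/68/123 19/64/123 22/47/60 10/35/44 13/40/58 15/64/203 16/66/220 17/67/228 17/66/228 20/55/224 21/54/224 21/53/226 20/54/221
20/62/120 19/63/129 18/61/112 19/54/75 0/23/34 12/27/48 16/61/126 17/68/219 17/66/217 18/60/224 21/53/225 21/53/222 20/54/221
20/62/119 21/58/123 20/61/109 21/61/113 17/76/97 9/50/36 40/16/47 18/49/67 16/67/212 17/68/226 20/54/226 20/55/223 21/54/223
19/62/116 21/62/119 18/67/126 20/63/129 19/60/123 12/110/67 7/60/38 12/31/41 15/19/53 14/71/180 21/55/224 21/54/223 21/56/225
22/60/123 19/64/124 19/65/122 19/67/133 19/65/130 17/80/111 12/127/62 10/105/61 0/0/34 158/23/45 15/66/135 20/55/224 20/53/225
23/59/121 19/63/122 19/67/130 19/66/131 17/70/127 19/63/126 10/97/71 13/145/60 10/133/71 24/77/33 8/22/47 17/36/63 18/55/213
19/60/119 17/64/124 19/65/133 19/67/141 19/60/128 19/68/139 13/90/88 17/139/123 16/154/7
[... 1027 characters left out ...]
19/74/231 16/78/173 21/65/239 22/60/242 22/52/241
16/86/151 17/80/217 16/90/151 16/86/124 17/92/125 18/82/175 22/63/241 22/64/243 21/62/242 18/78/219 17/77/206 22/65/242 22/63/241
20/100/117 18/90/162 17/82/218 18/90/142 17/90/122 17/88/130 18/81/214 22/62/244 22/62/242 20/70/238 16/81/170 20/69/237 22/63/243
24/108/83 19/95/129 17/83/178 17/84/194 17/89/129 18/86/125 17/90/153 20/69/237 21/64/242 22/66/241 17/76/221 17/80/207 21/67/241
23/89/63 21/110/97 17/94/135 18/82/205 17/87/170 16/91/120 17/88/127 18/83/200 21/66/242 22/62/241 20/70/236 16/82/172 20/69/236
25/106/58 26/108/64 22/102/115 17/89/155 19/78/221 17/93/134 16/90/124 17/84/154 20/68/236 21/66/241 20/67/240 18/77/214 17/80/197
```

```bash
python3 - <<'E'
from plan import *
hg=np.load('hang.npz')
V=[load(f'pics/s{k}.npz')["image"][...,1].astype(float) for k in '46']
def edge(v,r,x0,x1):
    xs=np.arange(x0,x1,.1);g=cv2.remap(v.astype(np.float32),xs[None].astype(np.float32),np.full((1,len(xs)),r,np.float32),cv2.INTER_LINEAR)[0]
    bg=g[:15].mean();mn=g.min();i=np.argmax(g<(bg+mn)/2);return xs[i]
d=[]
for r in np.arange(202,210.5,.5):
    a=edge(V[1],r,364+(r-202)*.6,376+(r-202)*.6);b=edge(V[0],r+4.33,358+(r-202)*.6,370+(r-202)*.6);d.append(a-b)
print(np.round(d,2),np.median(d),'expected 5.79 for 19.7 mm')
delta(hg['p']+np.array([19.4,3.2,0])/1000+np.array([-10,59,72])/1000,R.from_quat(hg['q']))
E
```

```text
[6.8 6.5 6.6 7.1 7.1 6.3 6.3 6.6 7.  6.3 6.1 6.5 6.4 5.9 6.  6.5 6.4] 6.500000000000114 expected 5.79 for 19.7 mm
t 19.3 shift mm [113.9199  -3.1068  -0.434 ] rv [-0.0009 -0.0004 -0.0102]
```

step_arm(moves=[[0.4, 20, 0, 2, 0, 0, -0.01], [0.4, 45, -1, 2, 0, 0, -0.01], [0.4, 70, -2, 1, 0, 0, -0.01], [0.4, 92, -3, 0, 0, 0, -0.01], [0.4, 108, -3, 0, 0, 0, -0.01], [0.4, 115, -3, 0, 0, 0, -0.01], [0.4, 115, -3, 0, 0, 0, -0.01]])

```text
clock: 20.0
position: [0.5576, 0.1029, 0.236]
ee_rot: [0.607, 0.717, -0.222, 0.26]
ft_force: [0.5, 0.3, -0.2]
grip_width: 0.602
grasp_force: 0.0
```

```bash
python3 - <<'E'
from plan import *
hg=np.load('hang.npz')
o=manip.get_obs();print(o["joint_pos"],o["ft_force"])
delta(hg['p']+np.array([20.2,3.4,0])/1000,R.from_quat(hg['q']))
E
```

```text
[ 0.1697  0.6008 -1.0996  1.5508  1.0141  1.8506 -0.8173] [ 0.4592  0.2898 -0.1702]
t 20.0 shift mm [  9.7011 -57.7002 -71.1943] rv [-0.     -0.003   0.0017]
```

step_arm(moves=[[0.4, 1, -6, -7, 0, 0, 0], [0.4, 3, -17, -21, 0, 0, 0], [0.4, 5, -28, -35, 0, -0.001, 0], [0.4, 7, -39, -48, 0, -0.002, 0.001], [0.4, 8.2, -48, -59, 0, -0.003, 0.002], [0.4, 9.2, -54, -67, 0, -0.003, 0.002], [0.4, 9.7, -57.7, -71, 0, -0.003, 0.002], [0.6, 9.7, -57.7, -71, 0, -0.003, 0.002], [0.74, 9.7, -57.7, -71, 0, -0.003, 0.002], [0.74, 9.7, -57.7, -71, 0, -0.003, 0.002]], grip_force=20)

```text
clock: 21.0
position: [0.5676, 0.0466, 0.1666]
ee_rot: [0.607, 0.718, -0.219, 0.262]
ft_force: [-0.1, -0.1, 0.1]
grip_width: 0.257
grasp_force: 0.0
```

step_arm(moves=[[0.77, 0, 0, 0, 0, 0, 0], [0.77, 0, 0, 0, 0, 0, 0], [0.79, 0, 0, 0, 0, 0, 0], [0.79, 0, 0, 0, 0, 0, 0]])

```text
clock: 21.4
position: [0.5674, 0.046, 0.1661]
ee_rot: [0.607, 0.718, -0.22, 0.262]
ft_force: [1.0, -0.9, -0.2]
grip_width: 0.209
grasp_force: 0.0
```

step_arm(moves=[[0.805, 0, 0, 0, 0, 0, 0], [0.805, 0, 0, 0, 0, 0, 0], [0.815, 0, 0, 0, 0, 0, 0], [0.815, 0, 0, 0, 0, 0, 0]])

```text
clock: 21.8
position: [0.5676, 0.0459, 0.1662]
ee_rot: [0.607, 0.718, -0.22, 0.262]
ft_force: [1.4, 1.1, -0.3]
grip_width: 0.185
grasp_force: 0.8
```

step_arm(moves=[[0.815, 0.4, 0.1, 0, 0, 0, 0], [0.815, 0.7, 0.1, 0, 0, 0, 0], [0.815, 0.7, 0.1, 0, 0, 0, 0], [0.825, 0.7, 0.1, 0, 0, 0, 0], [0.825, 0.7, 0.1, 0, 0, 0, 0]])

```text
clock: 22.3
position: [0.5678, 0.046, 0.1661]
ee_rot: [0.607, 0.718, -0.22, 0.262]
ft_force: [-3.3, -0.6, 1.2]
grip_width: 0.176
grasp_force: 9.3
```

step_arm(moves=[[0.825, -0.25, 0, 0, 0, 0, 0], [0.825, -0.5, 0, 0, 0, 0, 0], [0.825, -0.5, 0, 0, 0, 0, 0]])

```text
clock: 22.6
position: [0.5677, 0.046, 0.1661]
ee_rot: [0.607, 0.718, -0.22, 0.262]
ft_force: [-0.5, 0.7, 2.4]
grip_width: 0.179
grasp_force: 8.9
```

step_arm(moves=[[0.84, 0, 0, 0, 0, 0, 0], [0.87, 0, 0, 0, 0, 0, 0], [1, 0, 0, 0, 0, 0, 0]], grip_force=25)

```text
clock: 22.9
position: [0.5673, 0.0459, 0.1662]
ee_rot: [0.607, 0.718, -0.22, 0.262]
ft_force: [-5.0, 1.4, 5.0]
grip_width: 0.169
grasp_force: 24.3
```

step_arm(moves=[[1, -0.3, 0, 0.3, 0, 0, 0], [1, -0.6, 0, 0.6, 0, 0, 0], [1, -0.6, 0, 0.6, 0, 0, 0]])

```text
clock: 23.2
position: [0.5669, 0.0459, 0.1663]
ee_rot: [0.607, 0.718, -0.22, 0.262]
ft_force: [-2.0, 0.6, -0.9]
grip_width: 0.168
grasp_force: 24.1
```

```bash
python3 - <<'E'
from plan import *
o=manip.get_obs();print(o["position"],o["ft_force"],o["torque"],o["clock"])
E
```

```text
[0.5669 0.0459 0.1663] [-2.032   0.5593 -0.9094] [ 0.8726  0.8016 -0.9159] 23.2
```

step_arm(moves=[[1, -0.2, 0, 1.5, 0, 0, 0], [1, -0.2, 0, 3.5, 0, 0, 0], [1, -0.2, 0, 6, 0, 0, 0], [1, -0.2, 0, 10, 0, 0, 0], [1, -0.2, 0, 15, 0, 0, 0], [1, -0.2, 0, 21, 0, 0, 0], [1, -1, 0, 26, 0, 0, 0], [1, -3, 1, 29, 0, 0, 0], [1, -6, 3, 31, 0, 0, 0], [1, -6, 3, 31, 0, 0, 0]])

```text
clock: 24.2
position: [0.561, 0.0499, 0.1983]
ee_rot: [0.606, 0.718, -0.219, 0.263]
ft_force: [-0.7, -0.5, -0.6]
grip_width: 0.161
grasp_force: 24.4
```

```bash
python3 - <<'E'
from plan import *
delta(g0['p']+np.array([0,0,.0015+.08]),R.from_quat(g0['q']))
E
```

```text
t 24.2 shift mm [-134.5985  130.4753  -47.0547] rv [-0.      0.0023 -0.0279]
```

step_arm(moves=[[1, -10, 12, 2, 0, 0, 0], [1, -25, 26, 4, 0, 0, 0], [1, -42, 42, 6, 0, 0, -0.01], [1, -60, 58, 6, 0, 0, -0.02], [1, -78, 75, 3, 0, 0, -0.028], [1, -95, 92, -5, 0, 0.002, -0.028], [1, -110, 107, -18, 0, 0.002, -0.028], [1, -123, 120, -32, 0, 0.002, -0.028], [1, -132, 128, -42, 0, 0.002, -0.028], [1, -135, 130, -47, 0, 0.002, -0.028]], grip_force=40)

```text
clock: 25.2
position: [0.4239, 0.1808, 0.1502]
ee_rot: [0.615, 0.711, -0.224, 0.258]
ft_force: [-0.3, 0.1, -0.0]
grip_width: 0.158
grasp_force: 43.4
```

step_arm(moves=[[1, 0, 0, 0, 0, 0, 0], [1, 0, 0, 0, 0, 0, 0], [1, 0, 0, 0, 0, 0, 0]])

```text
clock: 25.5
position: [0.4264, 0.1787, 0.1512]
ee_rot: [0.617, 0.709, -0.224, 0.258]
ft_force: [-0.2, -0.4, -1.0]
grip_width: 0.156
grasp_force: 43.4
```

```bash
python3 - <<'E'
from plan import *
from scipy import ndimage as ni
delta(g0['p']+np.array([0,0,.0015+.08]),R.from_quat(g0['q']))
o=manip.get_obs();print(o["ft_force"])
# compare gauge in hand now with earlier carry (pics s2/t2): shoulder mask centroid & axis vs prediction
T2=H([0.4272,.1802,.2124],[0.6172,.7093,-.2216,.2586])
snap('scene','pics/s7.png');snap('top','pics/t7.png')
for k,T in(('2',T2),('7',H(o["position"],o["ee_rot"]))):
  F=T@np.linalg.inv(H(g0['p'],g0['q']))@Gg
  if k=='7':F=at(F,0,0,-.0015)
  for n in 's','t':
    c=load(f'pics/{n}{k}.npz');im=c["image"];hs=cv2.cvtColor(im,cv2.COLOR_BGR2HSV)
    q=proj(c,ap(F,[[-.026,-.03,.006],[0,-.03,.006],[0,.03,.006],[-.026,.03,.006]]));ctr=q.mean(0)
    roi=np.zeros(im.shape[:2],np.uint8);cv2.fillConvexPoly(roi,cv2.convexHull(((q-ctr)*1.35+ctr).astype(np.float32)).astype(np.int32),1)
    m=(hs[...,2]>150)&(hs[...,1]<45)&(roi>0)
    ys,xs=np.nonzero(m);cov=np.cov(xs,ys) if len(xs)>5 else np.eye(2);e=np.linalg.eigh(cov)[1][:,1]
    print(k,n,'pred',ctr,'mask',len(xs),xs.mean(),ys.mean(),'axis',np.degrees(np.arctan2(e[1],e[0])))
E
```

```text
t 25.5 shift mm [-0.0022  1.7109  0.0438] rv [ 0.0005 -0.0002  0.0026]
[-0.151  -0.4324 -1.0419]
2 s pred [297.4377 202.0719] mask 182 297.7967032967033 201.9835164835165 axis -150.59556402712508
2 t pred [295.6798 210.7364] mask 172 293.5406976744186 211.2093023255814 axis -174.7495298762582
7 s pred [298.7178 221.2087] mask 174 299.01724137931035 221.56896551724137 axis -149.26709556735753
7 t pred [297.117  222.9723] mask 47 290.8085106382979 222.2340425531915 axis -144.44644704115385
```

The gauge sits in the hand as predicted (scene shift of 0.4 px or less). Lower it into the slot.

step_arm(moves=[[1, 0, 1.7, -10, 0, 0, 0], [1, 0, 1.7, -22, 0, 0, 0], [1, 0, 1.7, -34, 0, 0, 0], [1, 0, 1.7, -46, 0, 0, 0], [1, 0, 1.7, -55, 0, 0, 0], [1, 0, 1.7, -60, 0, 0, 0], [1, 0, 1.7, -62, 0, 0, 0]])

```text
clock: 26.3
position: [0.4259, 0.1806, 0.0881]
ee_rot: [0.616, 0.709, -0.224, 0.258]
ft_force: [0.7, 0.0, -1.0]
grip_width: 0.155
grasp_force: 43.5
```

step_arm(moves=[[1, 0, 0, -2, 0, 0, 0], [1, 0, 0, -4, 0, 0, 0], [1, 0, 0, -6, 0, 0, 0], [1, 0, 0, -6, 0, 0, 0]])

```text
clock: 26.7
position: [0.426, 0.1806, 0.0827]
ee_rot: [0.616, 0.709, -0.224, 0.258]
ft_force: [0.4, -0.1, -1.8]
grip_width: 0.161
grasp_force: 43.5
```

step_arm(moves=[[1, 0, 0, -3, 0, 0, 0], [1, 0, 0, -6, 0, 0, 0], [1, 0, 0, -9, 0, 0, 0], [1, 0, 0, -10.5, 0, 0, 0], [1, 0, 0, -10.5, 0, 0, 0]])

```text
clock: 27.2
position: [0.4259, 0.1806, 0.0719]
ee_rot: [0.616, 0.709, -0.224, 0.258]
ft_force: [0.4, 0.2, -1.6]
grip_width: 0.16
grasp_force: 43.5
```

step_arm(moves=[[1, 0, 0, -0.5, 0, 0, 0], [1, 0, 0, -1, 0, 0, 0], [1, 0, 0, -1, 0, 0, 0]])

```text
clock: 27.5
position: [0.426, 0.1808, 0.0715]
ee_rot: [0.616, 0.709, -0.224, 0.258]
ft_force: [-0.7, 1.8, 2.1]
grip_width: 0.16
grasp_force: 43.9
```

Seated (contact at 0.0715 m, as predicted). Release and withdraw along the handle.

step_arm(moves=[[1, 0, 0, 0.2, 0, 0, 0], [0.75, 0, 0, 0.2, 0, 0, 0], [0.6, 0, 0, 0.2, 0, 0, 0], [0.4, 0, 0, 0.2, 0, 0, 0], [0.4, 0, 0, 0.2, 0, 0, 0], [0.4, 0, 0, 0.2, 0, 0, 0]])

```text
clock: 28.1
position: [0.426, 0.1807, 0.0714]
ee_rot: [0.616, 0.709, -0.224, 0.258]
ft_force: [0.4, -0.2, 0.0]
grip_width: 0.6
grasp_force: 0.0
```

step_arm(moves=[[0.4, -1, 6, 8, 0, 0, 0], [0.4, -2.5, 16, 19, 0, 0, 0], [0.4, -5, 30, 36, 0, 0, 0], [0.4, -7, 45, 54, 0, 0, 0], [0.4, -10, 62, 74, 0, 0, 0], [0.4, -13, 85, 102, 0, 0, 0], [0.4, -16, 110, 130, 0, 0, 0], [0.4, -16, 110, 130, 0, 0, 0], [0.4, -16, 110, 130, 0, 0, 0]])

```text
clock: 29.0
position: [0.4095, 0.292, 0.2022]
ee_rot: [0.616, 0.71, -0.223, 0.258]
ft_force: [0.2, -0.2, 0.4]
grip_width: 0.598
grasp_force: 0.0
```

```bash
python3 - <<'E'
from plan import *
o=manip.get_obs();print(o["ft_force"],o["position"])
snap('scene','pics/s8.png');snap('top','pics/t8.png')
for k in '0','8':
  for n in ('scene','top') if k=='0' else ('s','t'):
    c=load(f'pics/{n}{k}.npz');hs=cv2.cvtColor(c["image"],cv2.COLOR_BGR2HSV)
    def blob(m,P,sc=1.3):
        q=proj(c,P);ctr=q.mean(0);roi=np.zeros(m.shape,np.uint8);cv2.fillConvexPoly(roi,((q-ctr)*sc+ctr).round().astype(np.int32),1)
        ys,xs=np.nonzero(m&(roi>0));return len(xs),xs.mean().round(2),ys.mean().round(2)
    print(k,n,'shoulder',blob((hs[...,2]>150)&(hs[...,1]<60),ap(Gg,[[-.026,-.03,.006],[0,-.03,.006],[0,.03,.006],[-.026,.03,.006]])))
    a=ap(Gg,[[.0015,.02,.01],[.0015,.05,.02],[.0015,.09,.08],[.0015,.05,.08]])
    print('  handle',blob((hs[...,2]<140)&(hs[...,1]>100)&(hs[...,0]<12),a))
# rest edge in the scene view: predicted outline for a 3 mm gap vs sampled brightness handled by eye in numbers
c=load('pics/s8.npz');g=c["image"].mean(2);c0=load('pics/scene0.npz')["image"].mean(2)
for y in(.02,0,-.015): # profile along rest x just on the plate, edges of push face
    X=np.arange(-.07,.03,.004);q=proj(c,ap(G,np.c_[X,0*X+y,0*X])).astype(np.float32)
    f=lambda im:cv2.remap(im.astype(np.float32),q[:,:1].copy(),q[:,1:].copy(),cv2.INTER_LINEAR).ravel().astype(int)
    print(y,'before',f(c0),'after',f(g))
E
```

```text
[ 0.2324 -0.1554  0.4077] [0.4095 0.292  0.2022]
0 scene shoulder (191, np.float64(300.12), np.float64(242.18))
  handle (115, np.float64(291.33), np.float64(217.69))
0 top shoulder (133, np.float64(298.35), np.float64(236.71))
  handle (93, np.float64(283.8), np.float64(223.65))
8 s shoulder (197, np.float64(299.99), np.float64(242.52))
  handle (122, np.float64(291.36), np.float64(217.72))
8 t shoulder (0, np.float64(nan), np.float64(nan))
  handle (0, np.float64(nan), np.float64(nan))
0.02 before [103 100  98  91  97 114 111 109 113 110 111 108 112 112 110 110 109 108
 111 109 115 109 108 107 101] after [103 103 105 108 108 102  99  98  95 107 111 112 110 109 113 112 112 112
 112 111 116 202 211 119 102]
0 before [104 100  98  98 102 112 110 113 111 110 113 109 112 110 111 109 107 111
 111 124 122 114 110 100  97] after [106  99 101  98  93  96  99  98  97 112 112 111 111 112 113 110 112 110
 111 111 115 199 192 108  92]
-0.015 before [104  97  99  97 107 112 111 111 111 112 111 112 111 111 108 108 109 111
 116  98  75  70  75  77  78] after [108 108 105 103 101  97  98  99  99 115 111 110 112 113 111 111 111 111
 109 109 111 108 104  78  79]<stdin>:9: RuntimeWarning: Mean of empty slice.
  ret = ret.dtype.type(ret / rcount)
```

The gauge is back on its original pixels. Verify more finely that the rest hasn't shifted: outer edge before, after the push, and now.

```bash
python3 - <<'E'
from plan import *
X=np.arange(-.075,-.015,.0005)
for f in('scene0','s4','s6','s7','s8'):
    c=load(f'pics/{f}.npz');im=cv2.GaussianBlur(c["image"].mean(2).astype(np.float32),(0,0),.6);r=[]
    A=[]
    for y in np.arange(-.03,.025,.002):
        q=proj(c,ap(G,np.c_[X,0*X+y,0*X])).astype(np.float32)
        A.append(cv2.remap(im,q[:,:1].copy(),q[:,1:].copy(),cv2.INTER_LINEAR).ravel())
    m=np.mean(A,0);d=np.gradient(m);i=np.argsort(d)[-1];w=slice(max(0,i-8),i+9);dd=np.clip(d[w],0,None)
    print(f,'edge x',(X[w]*dd).sum()/dd.sum(),m[::10].astype(int))
E
```

```text
scene0 edge x -0.05420050865025819 [ 94  95  98  98 110 135 134 134 134 135 136 135]
s4 edge x -0.05459717974492426 [ 94  95  98  98 113 134 134 134 134 134 128 124]
s6 edge x -0.035028383157016334 [ 94  92  92  92  89  96  99  99 117 135 135 136]
s7 edge x -0.036150532483759455 [ 94  92  92  91  89  96  99 100 127 135 135 136]
s8 edge x -0.036146484637041135 [ 94  92  92  92  89  96  98 100 127 135 135 136]
```

The images show the rest drew back about 1.1 mm while re-gripping (gap about 4.1 mm, near the 4.5 limit). I'll nudge it back with the same closed-finger push to the nip's TCP position, without touching the wheel.

```bash
python3 - <<'E'
from plan import *
q=R.from_quat([.604,.72,-.222,.262])
for p in([.4435,.1102,.245],[.436,.060,.167],[.456,.013,.117],[.473,.006,.112]): delta(np.array(p),q)
E
```

```text
t 29.1 shift mm [  33.5784 -180.1279   43.9151] rv [-0.0025  0.0031  0.0335]
t 29.1 shift mm [  26.0784 -230.3279  -34.0849] rv [-0.0025  0.0031  0.0335]
t 29.1 shift mm [  46.0784 -277.3279  -84.0849] rv [-0.0025  0.0031  0.0335]
t 29.1 shift mm [  63.0784 -284.3279  -89.0849] rv [-0.0025  0.0031  0.0335]
```

step_arm(moves=[[0.4, 2, -10, 20, 0, 0, 0], [0.6, 8, -35, 44, 0, 0, 0.01], [0.8, 14, -65, 50, 0, 0, 0.02], [1, 20, -95, 50, 0, 0.003, 0.03], [1, 26, -125, 50, -0.002, 0.003, 0.033], [1, 30, -155, 46, -0.002, 0.003, 0.033], [1, 33, -180, 44, -0.002, 0.003, 0.033], [1, 28, -205, 5, -0.002, 0.003, 0.033], [1, 26, -230, -34, -0.002, 0.003, 0.033], [1, 26, -230, -34, -0.002, 0.003, 0.033]], grip_force=60)

```text
clock: 30.1
position: [0.4335, 0.055, 0.1633]
ee_rot: [0.604, 0.718, -0.226, 0.26]
ft_force: [0.0, -0.1, -0.8]
grip_width: 0.001
grasp_force: 0.0
```

step_arm(moves=[[1, 5, -15, -18, 0, 0, 0], [1, 10, -30, -34, 0, 0, 0], [1, 20, -47, -50, 0, 0, 0], [1, 28, -52, -54, 0, 0, 0], [1, 37, -54, -55, 0, 0, 0], [1, 37, -54, -55, 0, 0, 0], [1, 37, -54, -55, 0, 0, 0]])

```text
clock: 30.8
position: [0.4732, 0.0077, 0.1129]
ee_rot: [0.604, 0.72, -0.221, 0.262]
ft_force: [-0.1, -0.0, 0.0]
grip_width: 0.002
grasp_force: 0.0
```

```bash
python3 - <<'E'
from plan import *
o=manip.get_obs();print(o["ft_force"],o["joint_pos"],o["ee_rot"])
delta(np.array([.494,.0095,.112]),R.from_quat([.604,.72,-.222,.262]))
E
```

```text
[-0.103  -0.0087  0.0224] [ 0.3849  0.5087 -1.111   1.9709  1.0021  1.552  -0.9515] [ 0.604   0.7197 -0.2208  0.2616]
t 30.8 shift mm [20.7764  1.7671 -0.9434] rv [-0.0021  0.0009 -0.0001]
```

step_arm(moves=[[1, 5, 0.4, -0.9, -0.002, 0.001, 0], [1, 10, 0.9, -0.9, -0.002, 0.001, 0], [1, 15, 1.3, -0.9, -0.002, 0.001, 0], [1, 19, 1.6, -0.9, -0.002, 0.001, 0], [1, 22, 1.8, -0.9, -0.002, 0.001, 0], [1, 24.5, 2.2, -0.9, -0.002, 0.001, 0], [1, 24.5, 2.2, -0.9, -0.002, 0.001, 0]])

```text
clock: 31.5
position: [0.4977, 0.0089, 0.1115]
ee_rot: [0.604, 0.719, -0.222, 0.262]
ft_force: [0.1, -1.3, -0.5]
grip_width: 0.001
grasp_force: 0.0
```

step_arm(moves=[[1, 0.5, 0.1, 0, 0, 0, 0], [1, 1, 0.2, 0, 0, 0, 0], [1, 1, 0.2, 0, 0, 0, 0]])

```text
clock: 31.8
position: [0.4985, 0.0091, 0.1115]
ee_rot: [0.604, 0.719, -0.222, 0.262]
ft_force: [0.9, 0.7, 0.6]
grip_width: -0.0
grasp_force: 0.0
```

step_arm(moves=[[1, 0.5, 0.1, 0, 0, 0, 0], [1, 1, 0.2, 0, 0, 0, 0], [1, 1.5, 0.3, 0, 0, 0, 0], [1, 1.5, 0.3, 0, 0, 0, 0]])

```text
clock: 32.2
position: [0.5, 0.0093, 0.1115]
ee_rot: [0.604, 0.719, -0.223, 0.262]
ft_force: [0.4, -0.3, -0.7]
grip_width: 0.005
grasp_force: 0.1
```

step_arm(moves=[[1, 0.5, 0.1, 0, 0, 0, 0], [1, 0.9, 0.1, 0, 0, 0, 0], [1, 0.9, 0.1, 0, 0, 0, 0]])

```text
clock: 32.5
position: [0.5005, 0.0094, 0.1114]
ee_rot: [0.604, 0.719, -0.223, 0.262]
ft_force: [-4.5, -0.5, 2.3]
grip_width: -0.004
grasp_force: 2.5
```

Contact came at 0.5003, which confirms a set-back of about 1 mm. Push 0.6 mm more.

step_arm(moves=[[1, 0.3, 0, 0, 0, 0, 0], [1, 0.6, 0.1, 0, 0, 0, 0], [1, 0.6, 0.1, 0, 0, 0, 0]])

```text
clock: 32.8
position: [0.5011, 0.0095, 0.1114]
ee_rot: [0.604, 0.719, -0.223, 0.262]
ft_force: [-5.2, -0.6, 1.8]
grip_width: -0.001
grasp_force: 2.5
```

Back at about the nip position (force is friction only). Withdraw.

step_arm(moves=[[1, -2, -0.3, 0, 0, 0, 0], [1, -6, -1, 0, 0, 0, 0], [1, -14, -2, 0, 0, 0, 0], [1, -28, -4, 0, 0, 0, 0], [1, -45, 5, 5, 0, 0, 0], [1, -60, 25, 25, 0, 0, 0], [1, -65, 50, 55, 0, 0, 0], [1, -65, 75, 90, 0, 0, 0], [1, -62, 95, 125, 0, 0, 0], [1, -62, 95, 125, 0, 0, 0]])

```text
clock: 33.8
position: [0.4401, 0.1082, 0.2401]
ee_rot: [0.603, 0.72, -0.219, 0.263]
ft_force: [-0.1, -0.2, -0.1]
grip_width: 0.001
grasp_force: 0.0
```

step_arm(moves=[[1, -5, 25, 15, 0, 0, 0], [1, -10, 60, 20, 0, 0, 0], [1, -15, 95, 20, 0, 0, 0], [1, -22, 130, 10, 0, 0, 0], [1, -30, 165, -10, 0, 0, 0], [1, -30, 180, -20, 0, 0, 0], [1, -30, 180, -20, 0, 0, 0], [1, -30, 180, -20, 0, 0, 0]])

```text
clock: 34.6
position: [0.4094, 0.2841, 0.2163]
ee_rot: [0.603, 0.72, -0.223, 0.262]
ft_force: [0.3, -1.0, 0.2]
grip_width: 0.002
grasp_force: 0.0
```

```bash
python3 - <<'E'
from plan import *
o=manip.get_obs();print(o["ft_force"],o["position"]);snap('scene','pics/s9.png')
X=np.arange(-.075,-.015,.0005)
c=load('pics/s9.npz');im=cv2.GaussianBlur(c["image"].mean(2).astype(np.float32),(0,0),.6);A=[]
for y in np.arange(-.03,.025,.002):
    q=proj(c,ap(G,np.c_[X,0*X+y,0*X])).astype(np.float32);A.append(cv2.remap(im,q[:,:1].copy(),q[:,1:].copy(),cv2.INTER_LINEAR).ravel())
m=np.mean(A,0);d=np.gradient(m);i=np.argmax(d);w=slice(i-8,i+9);dd=np.clip(d[w],0,None);print('edge',(X[w]*dd).sum()/dd.sum())
hs=cv2.cvtColor(c["image"],cv2.COLOR_BGR2HSV);q=proj(c,ap(Gg,[[-.026,-.03,.006],[0,-.03,.006],[0,.03,.006],[-.026,.03,.006]]));ctr=q.mean(0)
roi=np.zeros(im.shape,np.uint8);cv2.fillConvexPoly(roi,((q-ctr)*1.3+ctr).round().astype(np.int32),1);ys,xs=np.nonzero((hs[...,2]>150)&(hs[...,1]<60)&(roi>0));print(len(xs),xs.mean(),ys.mean())
E
```

```text
[ 0.26   -1.0252  0.2094] [0.4094 0.2841 0.2163]
edge -0.03509844094333484
196 299.94897959183675 242.48979591836735
```

The rest's edge is back at the nipped position (-35.1 vs -35.0 mm), the gauge is undisturbed and the robot is clear.

```bash
python3 -c "
from workcell import manip
print(manip.hand_in())"
```

```text
the job is handed in; nothing more can be done
None
```

I set the left-hand tool rest to a gap of about 3 mm with the gauge, stood the gauge back in its block, and handed the job in at about 35 s; no verdict came back. The rest slipped back about 1 mm while I re-gripped the gauge, so after putting the gauge away I pushed it forward again to its nipped position, and the camera put its edge within 0.1 mm of there.

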